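# Seat a brass lamp column in the V of a soldering jig

### The job

Stand the short brass lamp column upright on the plate of the soldering jig and push it into the V until it sits centred against both jaws; press it home there, evenly on both jaws, with a steady push of about 10 N for two seconds, never over 12 N. Then swing the keeper arm fully shut behind the column and leave the column seated; keep it upright and leave the other things on the table where they are.

Things in the scene. Friction and masses are not known exactly. Their poses are not given: they have to be found in the camera images.
- column_center (a point): Centre (half-way up) of the brass lamp column: an upright plain brass cylinder with a fine groove near its top and a dark bore mark in its top face, 36 mm in diameter and 48 mm tall, 0.2 to 0.4 kg, standing loose on the table (top z = 0); its z axis is its long axis. It slides on the plate with a friction of about 0.5 N
- jig: The soldering jig, fixed to the table: a dark steel plate 170 (x) x 150 (y) x 10 mm with a V of two upright steel jaws on it. Origin: centre of the plate's underside. Its x axis points along the V, from the open mouth (robot side) to the apex; y to the left of that, z up. The plate's top is at z = +10 mm and is clear for 85 mm before the seat
- seat (a point): Where the column's centre lies when it is fully home against both jaws: 20 mm ahead of the jig's origin in its x, on the axis of the V, 34 mm above the table; axes as the jig's. Jaws, plate and column are rigid: a millimetre of pushing too far already gives many newtons, so go by force. A level push of F along the jig's x gives about 0.6 F on each jaw; sideways drag shifts load to one jaw and downward drag robs both, so let the tool yield
- jaw_left: The V's left (+y) jaw, a steel bar 43 x 16 x 44 mm, top 54 mm above the table, slippery face at 45 degrees to the jig's x (the V is 90 degrees; mouth 71 mm wide, 10 mm nearer the robot than the seat). Origin: the line where the seated column touches its face, at the plate's top (10 mm above the table); axes as the jig's
- jaw_right: The V's right (-y) jaw, the mirror image of the left one; origin likewise
- keeper (a joint): Angle of the keeper arm in rad: 0 fully shut (arm along the jig's y, across the mouth 2.5 mm behind the seated column, at its stop), growing as it opens towards the robot and to the right, up to 2.3. Stiff hinge: stays where it is left; under 2 N at the knob moves it
- keeper_knob (a point): Centre of the upper part of the keeper's knob, an upright black round post 14 mm in diameter, standing at the arm's end 103 mm from the pivot; this point is 83 mm above the table, the post's top 95 mm, its foot (top of the arm) 33 mm. The arm is 10 mm wide and lies 23 to 33 mm above the table
- keeper_pivot (a point): A point on the keeper's vertical hinge axis, 83 mm above the table, right of the mouth; axes as the jig's. At angle a the knob lies from here by 103 mm x (-sin a, cos a) in the jig's x and y
- glue_stick: Bystander: standing glue stick, 26 mm in diameter, 92 mm tall; origin at the centre of its foot. Leave it alone
- nail_tin: Bystander: low round tin of nails, 61 mm across, 22 mm high; origin at the centre of its underside. Leave it alone
- foil_roll_black: Bystander: black foil roll lying flat, 55 mm across, 7 mm high; origin at the centre of its underside. Leave it alone
Not all that is in view belongs to the job. Of the things shaped like the part that bears column_center, the brass one is meant.

How it is judged:
By the outcome, as a careful person would: the job done as asked, in the order asked, and still so for the second after the job is handed in, with the robot touching nothing.
It also fails if it takes over 72 s, if anything falls off the work surface, if the arm or the gripper's body presses on something with over 40 N, if the wrist force passes 120 N, or if a joint passes its speed limit or range.

### The arm

A 6-joint arm with a two-finger parallel gripper is mounted at the origin on a cart in front of the work surface, level with it; the furniture and walls round the work are solid. World frame = base frame: x ahead of the robot, y to its left, z up, the work surface at z = 0. Lengths are in m, angles in rad, forces in N, time in s.
With the tool pointing down it reaches from about 0.275 to 1 m from the base axis. Payload 8.4 kg.
Tool frame: the origin (TCP) lies midway between the tips of the shut fingers; the grasp point (between the pads) lies 19 mm behind it (bot.grasp_offset is the distance from the TCP to the grasp point, in m); z points along the fingers, y is the direction in which the jaws open and shut (so a half turn about z gives the same grasp; the last joint's range is limited). The gripper opens to 85 mm and grips with 20 to 120 N. Pads are 22 mm wide; open, the fingers measure 114 mm over their backs; the gripper's body (76 mm by 85 mm) begins 54 mm behind the grasp point. The pads swing forward as they close: fully open they stand 13 mm farther back than shut.
Start: joints at [-1.201, 0.353, 1.633, -0, 1.155, -0.002], TCP at [0.227, -0.582, 0.201] pointing down, gripper open.
Joint ranges: [-2.63, 2.63], [-0.92, 2.1], [0.06, 2.66], [-1.3, 4.44], [0, 2.69], [-3.02, 3.02]. Speed limits (rad/s): [2.22, 2.22, 2.79, 3.14, 3.14, 3.14].

### API

Orientations are given as a rotation vector (axis times angle).
In Python, from workcell import status, optics, workorder, bot gives the robot as it stands.
- The arm moves only by the shell command python3 -m handwheel 'ROWS' [OPENING] [FORCE]. ROWS is JSON, one flat list of numbers, 4 for each row, row after row: the shift along the world's x, y, z in cm, then the turn about the world's z in degrees. In form: [x, y, z, spin, x, y, z, spin, ...]. A call has exactly 5 rows; each row shifts and turns the commanded pose from where the row before left it; what a row does not reach is not made up. A row lasts 1/12 s, in which the tool goes at most 41.7 mm and 7.16 degrees, less where a joint would pass 70% of its speed; a pose out of reach is approached as far as the arm can. A call with a gripper value outside its range is refused whole. OPENING is the opening, from 0 (shut) to 1 (fully open), set as the call begins (- or left out, the last holds). The fingers move at their own pace and stop on an object; FORCE is the grip in N (left out, the last holds). Time passes only in rows, so rows that do not move let the fingers close, or fill a call up. It gives the time, the measured TCP pose, the force and the opening at its end, in the units of the state.
- status.sense(): the state, without advancing time (a new reading comes with each control period).
- optics.get_image(name): name is "scene" or "top" or "wrist"; returns a dict with "frame" (480x640x3 uint8, red, green, blue), "mtx" (3x3 intrinsics, pixels), "rvec" (rotation vector, rad) and "tvec" (3), from world to camera coordinates, as OpenCV has them; the wrist camera has in their place "T_tool_cam" (4x4, takes a point from camera to tool coordinates, whose origin is the TCP and whose axes are the flange's). Camera axes: x right, y down, z forward; pixel columns grow to the right and rows downward; lengths in m; the calibration is good to about 2 mm. A picture is of the moment at which its call begins: read the wrist's pose just before it. There is no depth.
- workorder.hand_in(): hands the job in, once; it reports no verdict.
The state is a dict: "time_s": time; "qpos": joint angles; "dq": joint speeds; "tau": joint torques, N m; "tool_pos": TCP position; "tcp_rot": TCP orientation; "wrist_force": force on the tool from outside, world axes, zero at the start; "wrist_torque": the same for the moment, N m; "gripper_width": finger opening in m.
Only numpy, scipy, OpenCV 4.12 (cv2) and the standard library are available. Lean on these libraries where they do the work, as an engineer would, in place of code of your own. Each camera call takes 0.05 s, during which the arm holds its last target.

## Working session

There is one attempt and no reset: what is moved stays moved. The work goes in short steps, Python scripts to look and compute and a shell command to move; the robot and the scene stay as the last step left them, time stands still between calls to the robot, and variables do not carry over. Pictures are saved under pics/ and viewed, and the job is handed in when it is done.

```bash
ls; mkdir -p pics; cat > h.py <<'E'
import numpy as np, cv2
from workcell import status, optics, workorder, bot
def snap(n,tag):
    s=status.sense(); im=optics.get_image(n)
    cv2.imwrite(f'pics/{tag}.png',im['frame'][:,:,::-1]); im['s']=s
    np.save(f'pics/{tag}.npy',np.array([im],dtype=object),allow_pickle=True)
    return im
def load(tag): return np.load(f'pics/{tag}.npy',allow_pickle=True)[0]
def campose(im):
    if 'rvec' in im and im.get('rvec') is not None:
        R=cv2.Rodrigues(np.array(im['rvec'],float))[0]; t=np.array(im['tvec'],float).ravel()
        return R.T,-R.T@t
    T=np.eye(4); T[:3,:3]=cv2.Rodrigues(np.array(im['s']['tcp_rot'],float))[0]; T[:3,3]=im['s']['tool_pos']
    T=T@np.array(im['T_tool_cam']); return T[:3,:3],T[:3,3]
def ray(im,u,v):
    R,c=campose(im); K=np.array(im['mtx'],float); d=R@np.linalg.inv(K)@np.array([u,v,1.]); return c,d/np.linalg.norm(d)
def onz(im,u,v,z):
    c,d=ray(im,u,v); return c+d*(z-c[2])/d[2]
def tri(rs):
    A=np.zeros((3,3));b=np.zeros(3)
    for c,d in rs:
        P=np.eye(3)-np.outer(d,d);A+=P;b+=P@c
    x=np.linalg.solve(A,b); return x,[np.linalg.norm((np.eye(3)-np.outer(d,d))@(x-c)) for c,d in rs]
def proj(im,p):
    R,c=campose(im); q=np.array(im['mtx'])@(R.T@(np.array(p)-c)); return q[:2]/q[2]
E
python3 - <<'E'
from h import *
for n in ['scene','top','wrist']:
    im=snap(n,n+'0'); print(n,campose(im)[1].round(3))
print(im['T_tool_cam']); print(status.sense()); print(bot.grasp_offset,[a for a in dir(bot) if a[0]!='_'])
E
```

```text
pics
scene [0.206 0.544 0.784]
top [ 0.473 -0.024  0.928]
wrist [ 0.3   -0.554  0.373]
[[ 9.39167804e-05 -9.51809524e-01 -3.06689782e-01  7.78317202e-02]
 [ 9.99999839e-01 -8.19795738e-05  5.60650256e-04  5.42616598e-04]
 [-5.58774550e-04 -3.06689785e-01  9.51809363e-01 -1.71869333e-01]
 [ 0.00000000e+00  0.00000000e+00  0.00000000e+00  1.00000000e+00]]
{'time_s': 0.15, 'qpos': array([-1.20136420e+00,  3.53506961e-01,  1.63394135e+00, -1.88172932e-05,
        1.15522509e+00, -2.42041574e-03]), 'dq': array([-9.94081111e-04, -1.90484690e-03, -2.68681687e-03,  3.96744945e-04,
        1.19612646e-05, -9.84913041e-04]), 'tau': array([-1.58456474e-03, -6.05638933e+01, -3.42340636e+01, -7.22115897e-05,
        6.25460016e-03,  1.35791231e-05]), 'tool_pos': array([ 0.22692894, -0.58192528,  0.20093238]), 'tcp_rot': array([-3.08640528e+00, -5.80561030e-01,  3.36248004e-04]), 'wrist_force': array([ 0.29189944, -0.68603511,  0.02483032]), 'wrist_torque': array([-0.03328609,  0.0475654 , -0.04672826]), 'gripper_width': 0.0850223983502327}
0.0187 ['IKError', 'grasp_offset']
```

View pics/top0.png

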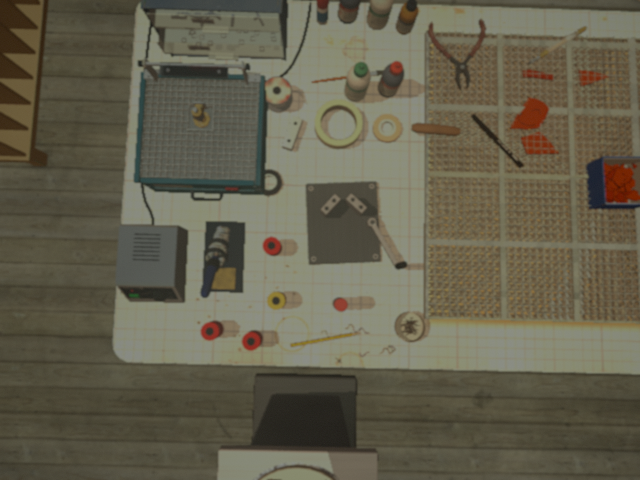

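View pics/scene0.png

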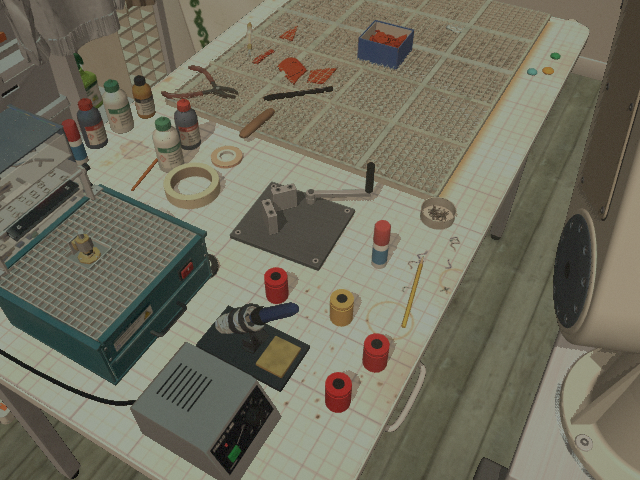

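View pics/wrist0.png

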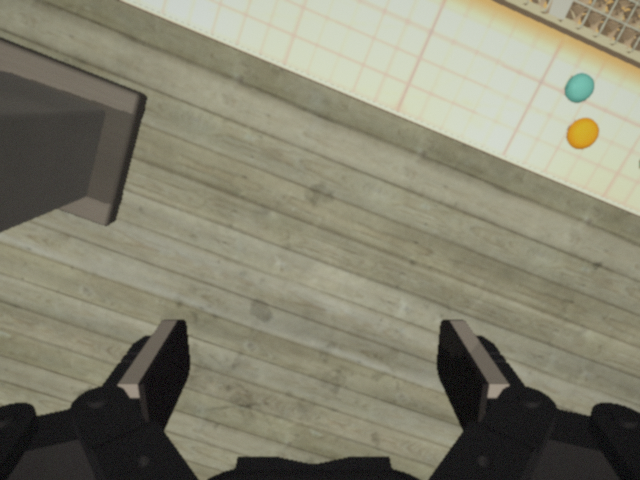

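```bash
python3 - <<'E'
from h import *
t=load('top0');s=load('scene0')
a=cv2.resize(t['frame'][175:355,195:435],None,fx=3.3,fy=3.3,interpolation=cv2.INTER_CUBIC)[:,:,::-1]
cv2.imwrite('pics/c_top.png',a)
b=cv2.resize(s['frame'][160:420,215:475],None,fx=2.3,fy=2.3,interpolation=cv2.INTER_CUBIC)[:,:,::-1]
cv2.imwrite('pics/c_scene.png',b)
print(t['mtx'],s['mtx'])
E
```

```text
[[445.66144542   0.         321.97494008]
 [  0.         445.66144542 244.65731467]
 [  0.           0.           1.        ]] [[616.26559987   0.         314.53903165]
 [  0.         616.26559987 233.52613989]
 [  0.           0.           1.        ]]
```

View pics/c_top.png

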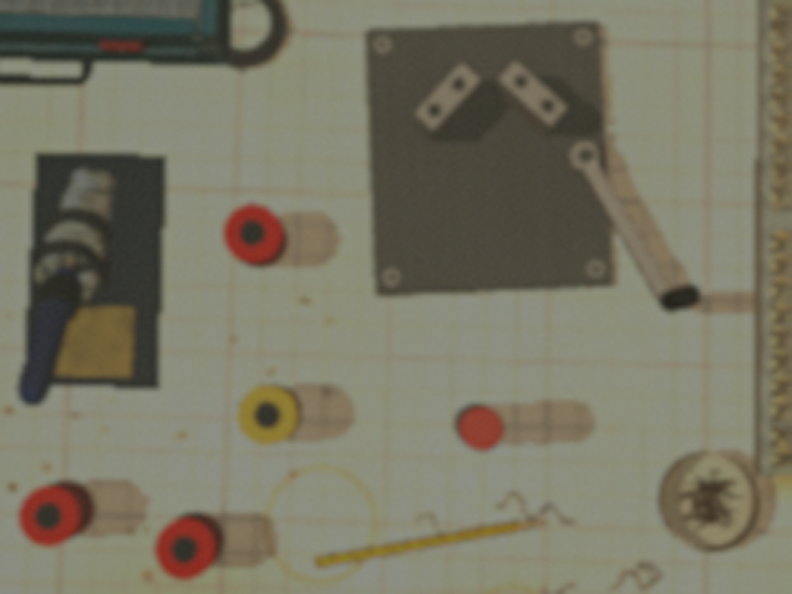

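View pics/c_scene.png

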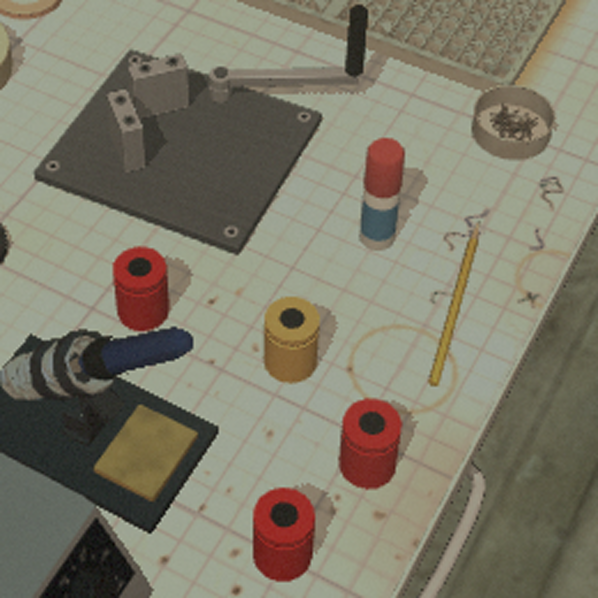

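```bash
python3 - <<'E'
from h import *
t=load('top0');s=load('scene0')
np.set_printoptions(suppress=True,precision=4)
def bore(im,box):
    x0,y0,x1,y1=box; f=im['frame'][y0:y1,x0:x1].astype(int); g=f.sum(2); m=(g<200).astype(np.uint8)
    n,l,st,c=cv2.connectedComponentsWithStats(m); 
    for i in range(1,n):
        if st[i,4]>15: print('bore',st[i],c[i]+[x0,y0])
bore(t,(265,288,289,312)); bore(s,(328,288,358,312))
# yellow mask
for im,b in((t,(262,285,292,316)),(s,(322,280,362,335))):
    x0,y0,x1,y1=b; h=cv2.cvtColor(im['frame'][y0:y1,x0:x1],cv2.COLOR_RGB2HSV); m=((h[...,0]>15)&(h[...,0]<32)&(h[...,1]>110)).astype(np.uint8)
    n,l,st,c=cv2.connectedComponentsWithStats(m); i=1+np.argmax(st[1:,4]); print('yel',st[i],st[i,:2]+[x0,y0],c[i]+[x0,y0])
# plate
for im,b in((t,(295,170,400,275)),(s,(220,170,365,275))):
    x0,y0,x1,y1=b; f=im['frame'][y0:y1,x0:x1]; g=f.astype(int).sum(2)
    print('lev',np.percentile(g,[5,25,50,75]))
E
```

```text
bore [ 8 10  6  6 32] [275.5 300.5]
bore [ 9  6 10  9 72] [341.5417 297.9167]
yel [  6   7  18  17 216] [268 292] [276.5417 300.0278]
yel [  8   9  24  37 695] [330 289] [341.0863 308.0259]
lev [197. 208. 290. 403.]
lev [207. 222. 424. 463.]
```

```bash
python3 - <<'E'
from h import *
t=load('top0');s=load('scene0')
np.set_printoptions(suppress=True,precision=4)
print('col top',tri([ray(t,275.5,300.5),ray(s,341.5,297.9)]), onz(t,275.5,300.5,.048),onz(s,341.5,297.9,.048))
# plate
for im,b in((t,(295,170,400,275)),):
    x0,y0,x1,y1=b; f=im['frame'][y0:y1,x0:x1]; g=f.astype(int).sum(2)
    m=(g<260).astype(np.uint8); m=cv2.morphologyEx(m,cv2.MORPH_CLOSE,np.ones((7,7)));m=cv2.morphologyEx(m,cv2.MORPH_OPEN,np.ones((13,13)))
    c=max(cv2.findContours(m,0,2)[0],key=cv2.contourArea); r=cv2.minAreaRect(c); print(r)
    for p in cv2.boxPoints(r): print(p+[x0,y0],onz(im,*(p+[x0,y0]),.01))
# knob etc by crops
c=lambda u,v:(195+u/3.3,175+v/3.3); d=lambda u,v:(215+u/2.3,160+v/2.3)
print('screws',[onz(t,*c(*p),.01) for p in((381,44),(584,38),(392,277),(596,268))])
print('screwsS',[onz(s,*d(*p),.01) for p in((53,166),(231,232),(304,117))])
print('pivot top',tri([ray(t,*c(585,155)),ray(s,*d(219,74))]))
print('glue top',tri([ray(t,*c(480,428)),ray(s,*d(385,150))]))
print('knob top s',onz(s,*d(358,10),.095),'knob t',onz(t,*c(683,296),.095))
print('knob foot s',onz(s,*d(354,80),.033))
E
```

```text
col top (array([0.4479, 0.0526, 0.0492]), [np.float64(0.00025965954207581254), np.float64(0.0002596595420758569)]) [0.4477 0.0526 0.048 ] [0.4486 0.0519 0.048 ]
((47.74741744995117, 52.43279266357422), (79.47970581054688, 71.10128021240234), 87.79740142822266)
[305.6957 184.0886] [0.6903 0.0014 0.01  ]
[376.7445 181.356 ] [ 0.7005 -0.1477  0.01  ]
[379.7991 260.777 ] [ 0.5334 -0.1563  0.01  ]
[308.7504 263.5096] [ 0.5239 -0.0097  0.01  ]
screws [array([ 0.6815, -0.0088,  0.01  ]), array([ 0.6891, -0.1378,  0.01  ]), array([ 0.5336, -0.0199,  0.01  ]), array([ 0.5426, -0.1475,  0.01  ])]
screwsS [array([ 0.6811, -0.0092,  0.01  ]), array([ 0.5339, -0.0188,  0.01  ]), array([ 0.5424, -0.1464,  0.01  ])]
pivot top (array([ 0.6112, -0.1366,  0.0314]), [np.float64(0.0005836118255201071), np.float64(0.0005836118255200069)])
glue top (array([ 0.4444, -0.0721,  0.0926]), [np.float64(0.00024365614673926088), np.float64(0.00024365614673924752)])
knob top s [ 0.5225 -0.1882  0.095 ] knob t [ 0.5215 -0.1858  0.095 ]
knob foot s [ 0.5177 -0.1798  0.033 ]
```

Candidates shaped like the column, in the top view: the brass one at (277,300), and red ones at (272,246), (212,331) and (252,341). Only the one at (277,300), which is scene (342,307), is brass-coloured with a groove and a dark bore. The crops confirm it. Next I move the wrist camera over it.

```bash
python3 -m handwheel '[1.1,3.17,0,-3.48,1.1,3.17,0,-3.48,1.1,3.17,0,-3.48,1.1,3.17,0,-3.48,1.1,3.17,0,-3.48]' 1 40
python3 -m handwheel '[1.1,3.17,0,0,1.1,3.17,0,0,1.1,3.17,0,0,1.1,3.17,0,0,1.1,3.17,0,0]'
python3 -m handwheel '[1.1,3.17,0,0,1.1,3.17,0,0,1.1,3.17,0,0,1.1,3.17,0,0,1.1,3.17,0,0]'
python3 -m handwheel '[1.1,3.17,0,0,1.1,3.17,0,0,1.1,3.17,0,0,1.1,3.17,0,0,1.1,3.17,0,0]'
python3 - <<'E'
from h import *
im=snap('wrist','w1'); print(im['s']['tool_pos'],im['s']['tcp_rot'])
E
```

```text
time_s: 0.57
tool_pos: [0.2821, -0.4222, 0.2012]
tcp_rot: [-3.14, -0.101, 0.0]
wrist_force: [-0.6, 0.7, 0.1]
gripper_width: 0.0851
time_s: 0.98
tool_pos: [0.3371, -0.2637, 0.2014]
tcp_rot: [3.14, 0.106, 0.0]
wrist_force: [0.9, -0.4, 0.6]
gripper_width: 0.0859
time_s: 1.4
tool_pos: [0.3922, -0.1052, 0.2016]
tcp_rot: [3.14, 0.107, 0.0]
wrist_force: [-0.2, -1.6, 0.4]
gripper_width: 0.0854
time_s: 1.82
tool_pos: [0.4471, 0.0535, 0.2015]
tcp_rot: [3.14, 0.107, 0.0]
wrist_force: [0.4, 0.0, -0.1]
gripper_width: 0.0856
[0.44714981 0.05346808 0.2014777 ] [3.13968119e+00 1.07437389e-01 1.36216065e-04]
```

View pics/w1.png

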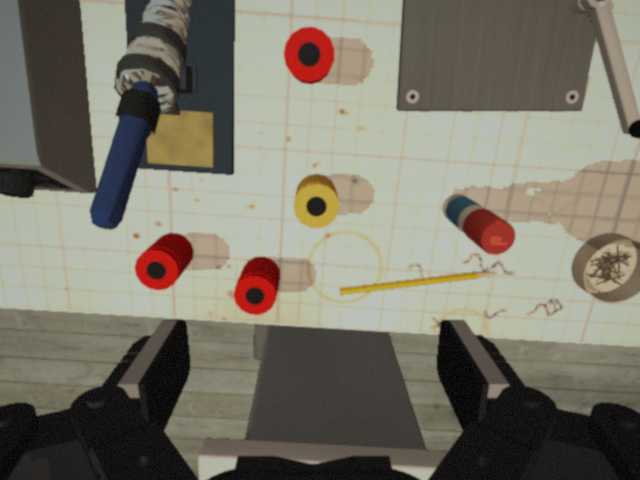

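The brass column is at about (316,200) with its bore at (316,206). The jig's near edge and two screws are at (412,97) and (572,97).

```bash
python3 - <<'E'
from h import *
np.set_printoptions(suppress=True,precision=4)
w=load('w1');t=load('top0');s=load('scene0')
f=w['frame'][180:232,290:345]; m=(f.astype(int).sum(2)<200).astype(np.uint8)
n,l,st,c=cv2.connectedComponentsWithStats(m)
for i in range(1,n):
    if st[i,4]>60: print(st[i],c[i]+[290,180]); p=c[i]+[290,180]; print(onz(w,*p,.048)); print(tri([ray(w,*p),ray(t,275.5,300.5),ray(s,341.5,297.9)]))
print([onz(w,*p,.01) for p in((412,96.5),(572,97))])
E
```

```text
[ 17  17  19  19 271] [315.9483 206.1181]
[0.4481 0.0503 0.048 ]
(array([0.4481, 0.0516, 0.0482]), [np.float64(0.001295212296337733), np.float64(0.0010510770301437617), np.float64(0.0005383987684491433)])
[array([ 0.5342, -0.021 ,  0.01  ]), array([ 0.5426, -0.149 ,  0.01  ])]
```

```bash
python3 -m handwheel '[0.1,-0.25,-3.5,0,0,0,-3.5,0,0,0,-3.5,0,0,0,-3,0,0,0,-2,0]'
python3 -m handwheel '[0,0,-1.5,0,0,0,-1.0,0,0,0,-0.8,0,0,0,-0.5,0,0,0,0,0]'
python3 -m handwheel '[0,0,0,0,0,0,0,0,0,0,0,0,0,0,0,0,0,0,0,0]' 0.2 40
python3 -m handwheel '[0,0,0,0,0,0,0,0,0,0,0,0,0,0,0,0,0,0,0,0]' 0.2 40
python3 - <<'E'
from h import *
snap('wrist','w2');snap('scene','s2')
E
```

```text
time_s: 2.28
tool_pos: [0.4464, 0.0491, 0.0439]
tcp_rot: [3.14, 0.107, -0.004]
wrist_force: [1.0, 0.7, -0.4]
gripper_width: 0.0858
time_s: 2.7
tool_pos: [0.4479, 0.0492, 0.0081]
tcp_rot: [3.14, 0.107, -0.001]
wrist_force: [-1.3, -0.1, 0.5]
gripper_width: 0.0852
time_s: 3.12
tool_pos: [0.4488, 0.0494, 0.0092]
tcp_rot: [-3.14, -0.107, -0.002]
wrist_force: [-0.4, 0.8, 7.0]
gripper_width: 0.0337
time_s: 3.53
tool_pos: [0.4488, 0.0494, 0.0092]
tcp_rot: [-3.14, -0.107, -0.002]
wrist_force: [-1.1, 0.8, 6.2]
gripper_width: 0.0341
```

View pics/w2.png

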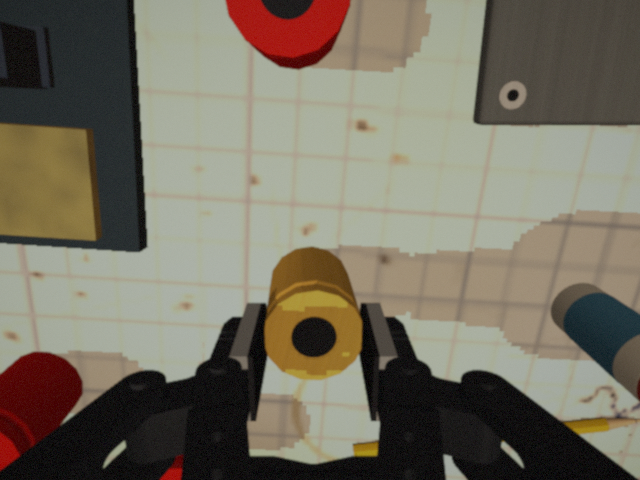

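View pics/s2.png

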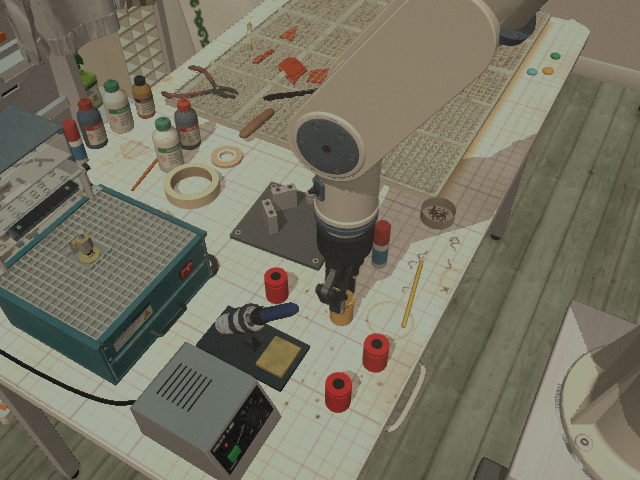

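The column is gripped, with its bore at (314,337), between the pads and upright. I'll check its offset from the tool.

```bash
python3 - <<'E'
from h import *
np.set_printoptions(suppress=True,precision=4)
w=load('w2'); print(w['s']['tool_pos'],onz(w,314,337,.048))
E
python3 -m handwheel '[0,0,0.5,0,0,0,1.5,0,0,0,3,0,0,0,3,0,0,0,2,0]'
python3 - <<'E'
from h import *
snap('wrist','w3')
E
```

```text
[0.4488 0.0494 0.0092] [0.4482 0.0481 0.048 ]
time_s: 4.05
tool_pos: [0.4483, 0.0492, 0.1108]
tcp_rot: [-3.14, -0.107, -0.002]
wrist_force: [1.2, 1.1, -2.3]
gripper_width: 0.0334
```

View pics/w3.png

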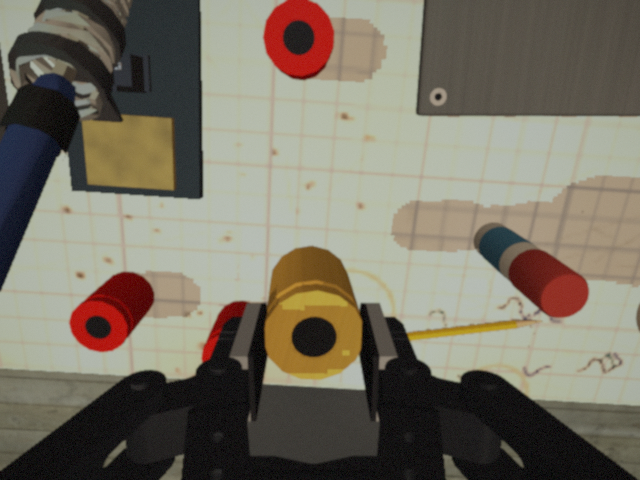

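Lifted cleanly. I'm carrying it above the plate, short of the V, and looking again.

```bash
python3 -m handwheel '[2,-2,0,0,2.8,-3,0,0,3,-3,0,0,2.7,-3,0,0,1.85,-2.05,0,0]'
python3 -m handwheel '[0,0,0,0,0,0,0,0,0,0,0,0,0,0,0,0,0,0,0,0]'
python3 - <<'E'
from h import *
im=snap('wrist','w4');print(im['s']['tool_pos'],im['s']['tcp_rot'])
snap('top','t4');snap('scene','s4')
E
```

```text
time_s: 4.52
tool_pos: [0.573, -0.0833, 0.1082]
tcp_rot: [3.139, 0.106, 0.002]
wrist_force: [0.4, 0.6, -2.9]
gripper_width: 0.0334
time_s: 4.93
tool_pos: [0.5701, -0.0799, 0.1083]
tcp_rot: [-3.139, -0.108, 0.001]
wrist_force: [0.3, -0.2, -3.0]
gripper_width: 0.0342
[ 0.57007889 -0.07989422  0.10828446] [-3.13947538e+00 -1.08431479e-01  1.37924560e-03]
```

View pics/w4.png

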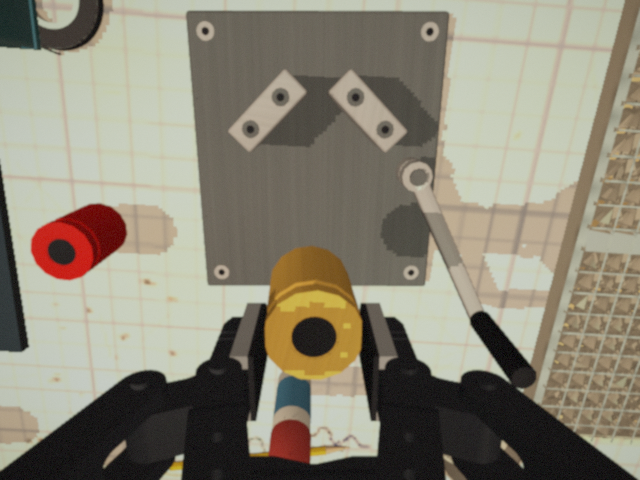

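View pics/s4.png

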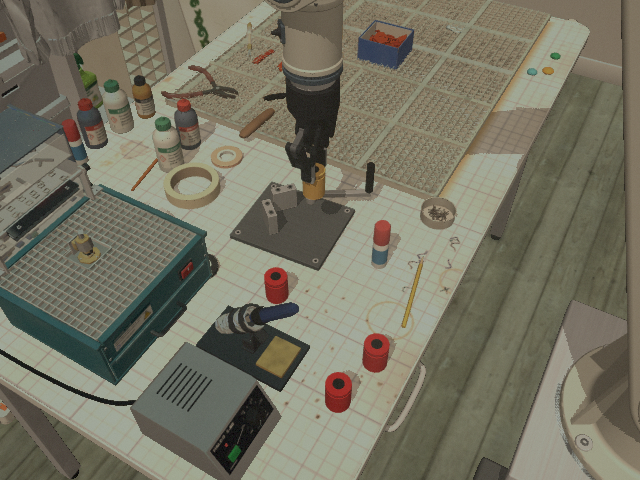

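The wrist view shows the whole jig: screws at (205,31), (430,32), (222,272) and (411,272), jaw tops at (267,110) and (368,110), pivot at (417,175), and knob top at about (523,377). Now I work out the jig frame.

```bash
python3 - <<'E'
from h import *
np.set_printoptions(suppress=True,precision=4)
w=load('w4'); f=w['frame']
def blob(u,v,r,lo):
    g=f[v-r:v+r+1,u-r:u+r+1].astype(int).sum(2); m=(g>lo).astype(np.uint8)
    n,l,st,c=cv2.connectedComponentsWithStats(m); i=1+np.argmax(st[1:,4]); x,y,W,H=st[i,:4]; return np.array([u-r+x+(W-1)/2,v-r+y+(H-1)/2]),st[i]
P=[]
for u,v in((205,31),(430,32),(222,272),(411,272)):
    p,st=blob(u,v,13,330); P.append(onz(w,*p,.010)[:2]); print(p,st,P[-1])
P=np.array(P); c=P.mean(0); ex=(P[0]-P[2]+P[1]-P[3]); ey=(P[0]-P[1]+P[2]-P[3])
ax=np.degrees(np.arctan2(ex[1],ex[0])); ay=np.degrees(np.arctan2(-ey[0],ey[1])); print('centre',c,'ang',ax,ay)
# jaw tops at z=.054
hsv=f.astype(int).sum(2)
roi=np.zeros(f.shape[:2],np.uint8); roi[60:160,225:412]=1
m=((hsv>420)&(roi>0)).astype(np.uint8); m=cv2.morphologyEx(m,cv2.MORPH_CLOSE,np.ones((15,15)))
n,l,st,ce=cv2.connectedComponentsWithStats(m)
for i in range(1,n):
    if st[i,4]>300:
        r=cv2.minAreaRect(cv2.findContours((l==i).astype(np.uint8),0,2)[0][0]); 
        print('jaw',r,[onz(w,*p,.054)[:2] for p in cv2.boxPoints(r)], onz(w,*r[0],.054)[:2])
print('pivot',onz(w,417,175,.035))
E
```

```text
[204.5  30.5] [  3   2  20  22 292] [ 0.682 -0.011]
[429.5  31. ] [  3   2  20  21 286] [ 0.6906 -0.139 ]
[221.  271.5] [  4   5  17  16 187] [ 0.5344 -0.0209]
[410.5 272. ] [  4   5  18  17 203] [ 0.5429 -0.1487]
centre [ 0.6125 -0.0799] ang 3.798483741782585 3.8225718180419967
jaw ((266.4559631347656, 110.23859405517578), (31.102981567382812, 83.87200927734375), 43.567901611328125) [array([ 0.6311, -0.0322]), array([ 0.6619, -0.0602]), array([ 0.6528, -0.0719]), array([ 0.6211, -0.0439])] [ 0.6421 -0.0523]
jaw ((367.1436462402344, 110.77072143554688), (83.5462646484375, 30.995363235473633), 48.01278305053711) [array([ 0.6538, -0.0823]), array([ 0.6641, -0.0928]), array([ 0.6366, -0.1241]), array([ 0.6255, -0.1136])] [ 0.6453 -0.1029]
pivot [ 0.6121 -0.1374  0.035 ]
```

```bash
python3 -m handwheel '[0.19,-0.14,-2,0,0,0,-2.5,0,0,0,-2,0,0,0,-1,0,0,0,-0.6,0]'
python3 -m handwheel '[0,0,-0.3,0,0,0,-0.15,0,0,0,-0.1,0,0,0,0,0,0,0,0,0]'
```

```text
time_s: 5.5
tool_pos: [0.5719, -0.0818, 0.0262]
tcp_rot: [-3.139, -0.108, 0.003]
wrist_force: [0.1, 0.0, -2.7]
gripper_width: 0.034
time_s: 5.92
tool_pos: [0.5735, -0.0823, 0.0228]
tcp_rot: [3.14, 0.107, 0.002]
wrist_force: [-0.2, -0.5, -3.0]
gripper_width: 0.0341
```

```bash
python3 -m handwheel '[0,0,-0.1,0,0,0,-0.1,0,0,0,-0.05,0,0,0,0,0,0,0,0,0]'
python3 -m handwheel '[0,0,-0.05,0,0,0,0,0,0,0,0,0,0,0,0,0,0,0,0,0]'
```

```text
time_s: 6.33
tool_pos: [0.573, -0.0822, 0.0196]
tcp_rot: [3.14, 0.107, 0.0]
wrist_force: [-0.1, 0.2, -1.4]
gripper_width: 0.0335
time_s: 6.75
tool_pos: [0.5733, -0.0822, 0.0194]
tcp_rot: [3.14, 0.107, 0.001]
wrist_force: [-1.1, 1.0, 5.1]
gripper_width: 0.0342
```

It touches down on the plate. I release, then back off upward.

```bash
python3 -m handwheel '[0,0,0,0,0,0,0,0,0,0,0,0,0,0,0,0,0,0,0,0]' 0.65 40
python3 -m handwheel '[0,0,1.5,0,0,0,3,0,0,0,3,0,0,0,2,0,0,0,0,0]'
python3 - <<'E'
from h import *
im=snap('wrist','w5');print(im['s']['tool_pos'],im['s']['tcp_rot'])
snap('top','t5');snap('scene','s5')
E
```

```text
time_s: 7.17
tool_pos: [0.5728, -0.0822, 0.0188]
tcp_rot: [-3.14, -0.107, 0.0]
wrist_force: [1.0, 0.4, 0.1]
gripper_width: 0.0556
time_s: 7.58
tool_pos: [0.5758, -0.0826, 0.1184]
tcp_rot: [3.139, 0.107, 0.011]
wrist_force: [1.0, 0.3, -0.2]
gripper_width: 0.0555
[ 0.57578818 -0.08260532  0.11840415] [3.13851524 0.1068823  0.01060987]
```

View pics/w5.png

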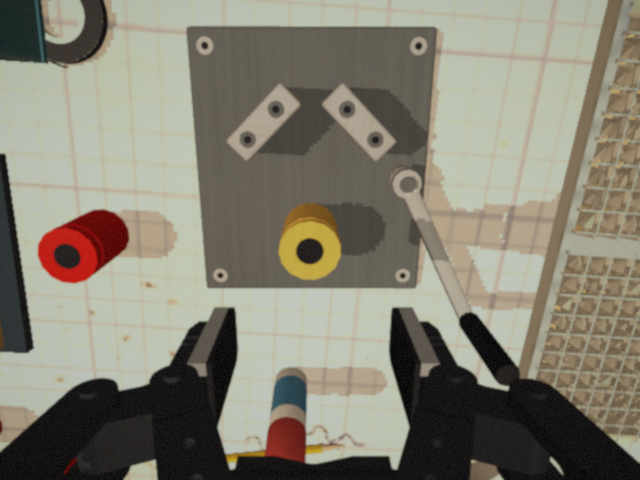

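```bash
python3 -m handwheel '[-1,0,0,0,-2,-0.1,0,0,-1.3,-0.1,0,0,0,0,0,0,0,0,0,0]' 0 40
python3 -m handwheel '[0,0,-2,0,0,0,-3,0,0,0,-2,0,0,0,-1,0,0,0,-0.6,0]'
python3 -m handwheel '[0,0,-0.1,0,0,0,0,0,0,0,0,0,0,0,0,0,0,0,0,0]'
python3 - <<'E'
from h import *
im=snap('wrist','w6');print(im['s']['tool_pos'],im['s']['tcp_rot'],im['s']['wrist_force'])
snap('scene','s6')
E
```

```text
time_s: 8.15
tool_pos: [0.5286, -0.0841, 0.1131]
tcp_rot: [-3.139, -0.106, 0.003]
wrist_force: [-0.2, -0.1, 0.5]
gripper_width: 0.0004
time_s: 8.57
tool_pos: [0.5294, -0.084, 0.0263]
tcp_rot: [-3.139, -0.107, 0.004]
wrist_force: [0.0, 0.1, 0.7]
gripper_width: -0.0003
time_s: 8.98
tool_pos: [0.5306, -0.0843, 0.0279]
tcp_rot: [3.139, 0.107, 0.003]
wrist_force: [0.2, 0.3, -0.7]
gripper_width: -0.0
[ 0.53062231 -0.08427293  0.02788475] [3.13948430e+00 1.06910789e-01 2.51287715e-03] [ 0.20273903  0.2528696  -0.73576099]
```

View pics/w6.png

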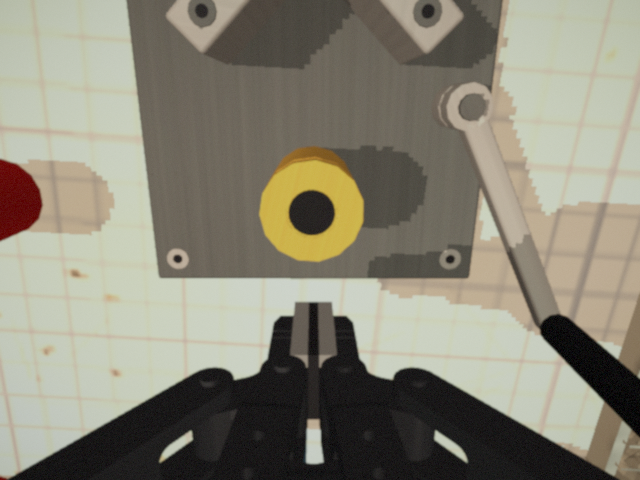

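View pics/s6.png

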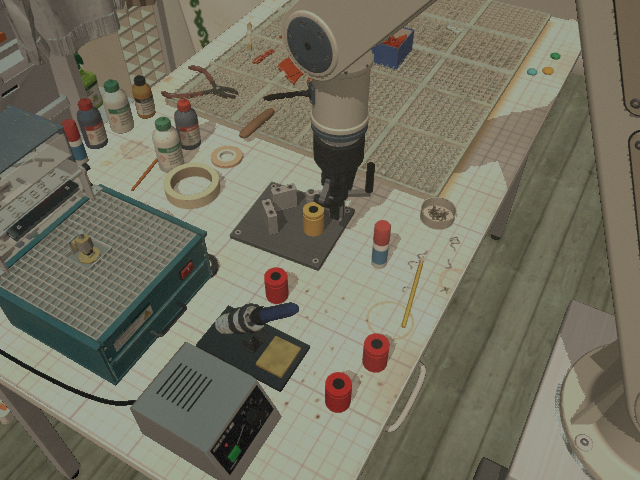

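The shut fingers stand directly behind the column: finger centre at u≈314, bore at (311,212). I push along the V axis.

```bash
python3 -m handwheel '[0.4,0.027,0,0,0.4,0.027,0,0,0.4,0.027,0,0,0.4,0.027,0,0,0.4,0.027,0,0]'
python3 -m handwheel '[0.5,0.033,0,0,0.5,0.033,0,0,0.5,0.033,0,0,0.5,0.033,0,0,0.4,0.027,0,0]'
python3 - <<'E'
from h import *
im=snap('wrist','w7');print(im['s']['tool_pos'],im['s']['tcp_rot'],im['s']['wrist_force'])
E
```

```text
time_s: 9.5
tool_pos: [0.5502, -0.0828, 0.0269]
tcp_rot: [-3.14, -0.107, 0.001]
wrist_force: [-1.3, 0.2, -0.4]
gripper_width: 0.0005
time_s: 9.92
tool_pos: [0.5746, -0.0812, 0.0269]
tcp_rot: [3.14, 0.107, 0.0]
wrist_force: [-0.5, 0.1, 0.2]
gripper_width: 0.0001
[ 0.5745815  -0.08119792  0.02693271] [3.13973563e+00 1.07019057e-01 1.65355860e-04] [-0.48823275  0.0962416   0.1719359 ]
```

View pics/w7.png

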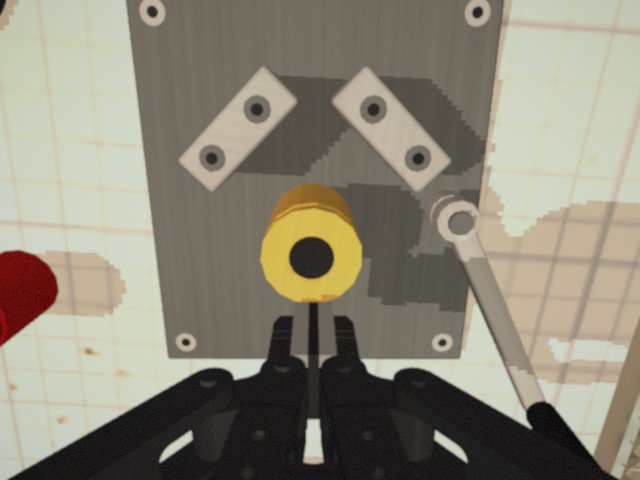

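It is in contact, upright and central, with the bore at (311,257). I continue at a slower pace.

```bash
python3 -m handwheel '[0.4,0.027,0,0,0.4,0.027,0,0,0.4,0.027,0,0,0.4,0.027,0,0,0.3,0.02,0,0]'
python3 - <<'E'
from h import *
im=snap('wrist','w8');print(im['s']['tool_pos'],im['s']['tcp_rot'],im['s']['wrist_force'])
E
```

```text
time_s: 10.38
tool_pos: [0.5935, -0.0799, 0.027]
tcp_rot: [3.14, 0.107, 0.0]
wrist_force: [-1.3, 0.2, 2.1]
gripper_width: -0.0
[ 0.59350946 -0.07991842  0.0270152 ] [3.13973985e+00 1.07013057e-01 4.69031357e-04] [-1.26818037  0.21201258  2.07363127]
```

View pics/w8.png

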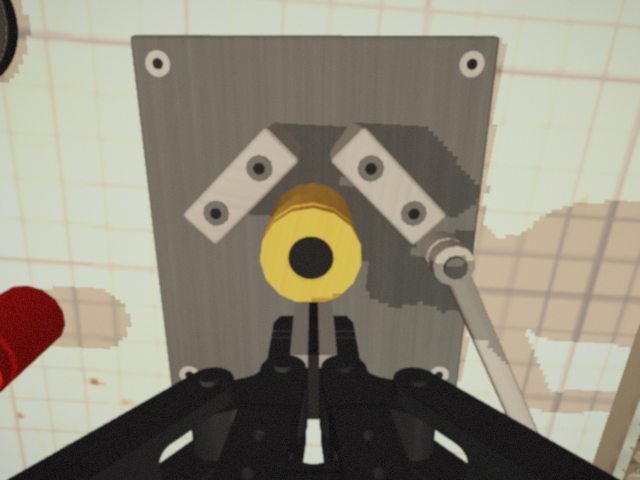

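```bash
python3 -m handwheel '[0.15,0.01,0,0,0.12,0.008,0,0,0.12,0.008,0,0,0.1,0.007,0,0,0,0,0,0]'
python3 - <<'E'
from h import *
im=snap('wrist','w9');print(im['s']['tool_pos'],im['s']['wrist_force'])
f=im['frame'][230:285,285:340]
w=im; m=(f.astype(int).sum(2)<200).astype(np.uint8); n,l,st,c=cv2.connectedComponentsWithStats(m); i=1+np.argmax(st[1:,4]); p=c[i]+[285,230]; print(p,onz(w,*p,.058))
E
```

```text
time_s: 10.85
tool_pos: [0.5979, -0.0796, 0.027]
tcp_rot: [-3.14, -0.107, -0.0]
wrist_force: [-0.2, -1.2, 0.6]
gripper_width: -0.0
[ 0.59793459 -0.07958998  0.02699104] [-0.16755911 -1.20880105  0.60502079]
[310.15846599 257.26410999] [ 0.624185   -0.07766702  0.058     ]
```

```bash
python3 -m handwheel '[0.12,0.008,0,0,0.1,0.007,0,0,0.1,0.007,0,0,0.08,0.005,0,0,0.05,0.003,0,0]'
python3 -m handwheel '[0.03,0.002,0,0,0.03,0.002,0,0,0.03,0.002,0,0,0.03,0.002,0,0,0,0,0,0]'
```

```text
time_s: 11.32
tool_pos: [0.6025, -0.0793, 0.027]
tcp_rot: [-3.14, -0.107, -0.0]
wrist_force: [-1.4, -0.7, 1.4]
gripper_width: -0.0001
time_s: 11.73
tool_pos: [0.6036, -0.0792, 0.027]
tcp_rot: [-3.14, -0.107, -0.0]
wrist_force: [-0.6, -0.5, 0.0]
gripper_width: 0.0004
```

```bash
for i in 1 ; do python3 -m handwheel '[0.02,0.001,0,0,0.02,0.001,0,0,0.02,0.002,0,0,0.02,0.001,0,0,0,0,0,0]'; done
python3 - <<'E'
from h import *
im=snap('wrist','w10');print(im['s']['tool_pos'],im['s']['wrist_force'])
f=im['frame'][230:285,285:340]
w=im; m=(f.astype(int).sum(2)<200).astype(np.uint8); n,l,st,c=cv2.connectedComponentsWithStats(m); i=1+np.argmax(st[1:,4]); p=c[i]+[285,230]; print(p,onz(w,*p,.058))
E
```

```text
time_s: 12.15
tool_pos: [0.6043, -0.0792, 0.027]
tcp_rot: [-3.14, -0.107, -0.0]
wrist_force: [-0.5, -0.6, 1.5]
gripper_width: 0.0003
[ 0.6043479  -0.07919411  0.02697769] [-0.50171512 -0.62034319  1.49463571]
[310.11183733 257.42992012] [ 0.63054326 -0.07725835  0.058     ]
```

View pics/w10.png

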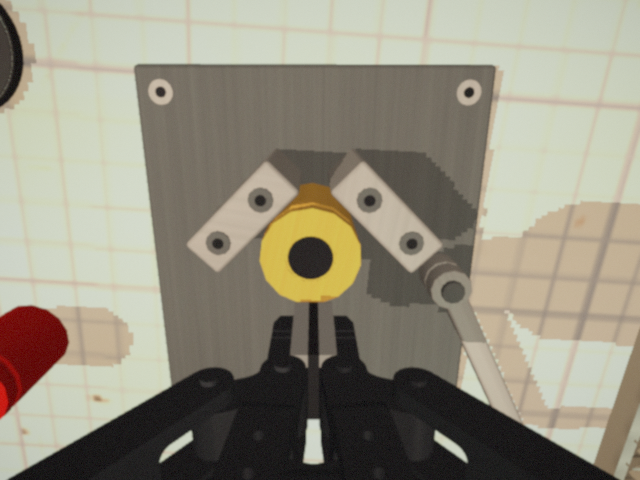

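Nearly home, about 2 mm left. The column is about 1 mm left of the axis, and the V will centre it. I creep on.

```bash
python3 -m handwheel '[0.02,0.001,0,0,0.02,0.001,0,0,0.02,0.002,0,0,0,0,0,0,0,0,0,0]'
python3 -m handwheel '[0.01,0.001,0,0,0.01,0.001,0,0,0.01,0,0,0,0.01,0.001,0,0,0,0,0,0]'
```

```text
time_s: 12.62
tool_pos: [0.6048, -0.0792, 0.0269]
tcp_rot: [-3.14, -0.107, 0.0]
wrist_force: [-2.2, -0.1, 0.5]
gripper_width: -0.0003
time_s: 13.03
tool_pos: [0.6051, -0.0791, 0.0269]
tcp_rot: [3.14, 0.107, -0.001]
wrist_force: [-2.6, -0.1, 1.3]
gripper_width: -0.0002
```

```bash
python3 -m handwheel '[0.01,0.001,0,0,0.01,0.001,0,0,0.01,0,0,0,0,0,0,0,0,0,0,0]'
python3 -m handwheel '[0.01,0.001,0,0,0.01,0.001,0,0,0.01,0,0,0,0,0,0,0,0,0,0,0]'
python3 - <<'E'
from h import *
im=snap('wrist','w11');print(im['s']['tool_pos'],im['s']['wrist_force'])
f=im['frame'][230:285,285:340]
w=im; m=(f.astype(int).sum(2)<200).astype(np.uint8); n,l,st,c=cv2.connectedComponentsWithStats(m); i=1+np.argmax(st[1:,4]); p=c[i]+[285,230]; print(p,onz(w,*p,.058))
E
```

```text
time_s: 13.45
tool_pos: [0.6053, -0.0791, 0.0269]
tcp_rot: [-3.14, -0.107, 0.001]
wrist_force: [-4.8, -2.0, 2.1]
gripper_width: -0.0
time_s: 13.87
tool_pos: [0.6054, -0.0792, 0.0269]
tcp_rot: [3.14, 0.107, -0.001]
wrist_force: [-4.9, -1.1, 1.8]
gripper_width: 0.0002
[ 0.60544789 -0.07917554  0.02686628] [-4.94220116 -1.13889753  1.78849559]
[310.48438635 258.86201888] [ 0.63120009 -0.07739814  0.058     ]
```

```bash
python3 - <<'E'
from h import *
w=load('w11'); cv2.imwrite('pics/c11.png',cv2.resize(w['frame'][140:320,180:450],None,fx=2.9,fy=2.9,interpolation=cv2.INTER_CUBIC)[:,:,::-1])
E
```

```text
(no output)
```

View pics/c11.png

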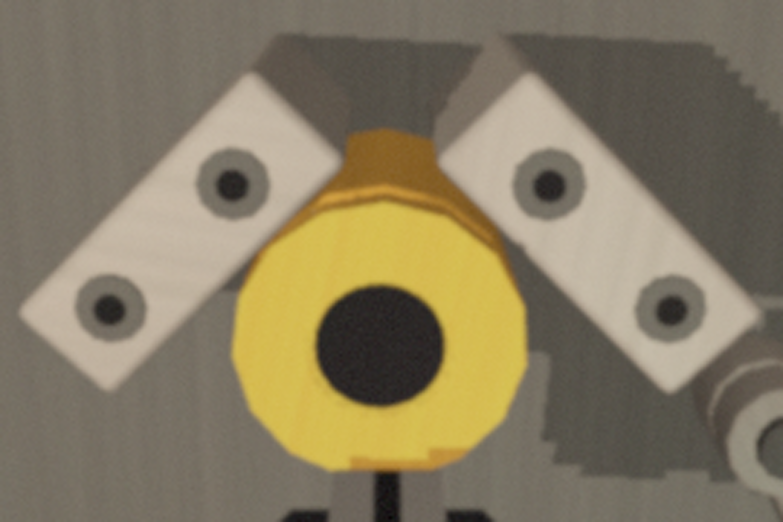

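```bash
cat >> h.py <<'E'
def favg(n=8):
    F=[];P=[]
    for i in range(n):
        optics.get_image('wrist'); s=status.sense(); F.append(s['wrist_force']);P.append(s['tool_pos'])
    F=np.array(F);m=F.mean(0);c,s_=np.cos(.0665),np.sin(.0665)
    print('t',round(s['time_s'],2),'jig F',np.round([m[0]*c+m[1]*s_,-m[0]*s_+m[1]*c,m[2]],2),'sd',F.std(0).round(2),'max|Fx|',abs(F[:,0]).max().round(1),'pos',np.mean(P,0).round(5))
E
python3 - <<'E'
from h import *
favg(8)
E
```

```text
t 14.32 jig F [-4.92 -1.75  2.38] sd [0.6  0.38 0.5 ] max|Fx| 6.0 pos [ 0.60548 -0.07918  0.02688]
```

```bash
cat > vfit.py <<'E'
from h import *
np.set_printoptions(suppress=True,precision=4)
def vfit(w,box_l,box_r,bb,zc=.058):
    f=w['frame']; h=cv2.cvtColor(f,cv2.COLOR_RGB2HSV); g=f.astype(int).sum(2); out=[]
    for b in (box_l,box_r):
        m=np.zeros(g.shape,np.uint8); x0,y0,x1,y1=b
        m[y0:y1,x0:x1]=((g>390)&(h[...,1]<60))[y0:y1,x0:x1]; m=cv2.morphologyEx(m,cv2.MORPH_OPEN,np.ones((3,3)))
        n,l,st,c=cv2.connectedComponentsWithStats(m); i=1+np.argmax(st[1:,4])
        ct=cv2.convexHull(cv2.findContours((l==i).astype(np.uint8),0,2)[0][0])
        r=cv2.minAreaRect(ct); B=np.array([onz(w,*p,.054)[:2] for p in cv2.boxPoints(r)]); out.append(B)
        L=[np.linalg.norm(B[k]-B[k-1])*1e3 for k in range(4)]; print('rect px',np.round(r[0],1),'sides mm',np.round(L,1))
    x0,y0,x1,y1=bb; m=(g[y0:y1,x0:x1]<200).astype(np.uint8); n,l,st,c=cv2.connectedComponentsWithStats(m); i=1+np.argmax(st[1:,4]); p=c[i]+[x0,y0]
    C=onz(w,*p,zc)[:2]
    # inner long edges distance to C
    for B in out:
        best=[]
        for k in range(4):
            a,b_=B[k-1],B[k]; d=b_-a; L=np.linalg.norm(d)
            if L>.03: n_=np.array([-d[1],d[0]])/L; best.append((abs((C-a)@n_),np.degrees(np.arctan2(d[1],d[0]))))
        print('edge dist mm, angle', [(round(x*1e3,2),round(y,1)) for x,y in sorted(best)])
    mid=(out[0].mean(0)+out[1].mean(0))/2; u=out[0].mean(0)-out[1].mean(0); u/=np.linalg.norm(u)
    print('bore px',p,'C',C,'lateral off (+left) mm',(C-mid)@u*1e3,'V ang',np.degrees(np.arctan2(-u[0],u[1])))
E
python3 - <<'E'
from vfit import *
vfit(load('w11'),(180,150,302,280),(327,150,450,280),(285,230,340,285))
E
```

```text
rect px [240.8 220.2] sides mm [16.2 42.  15.2 43. ]
rect px [386.1 220.9] sides mm [43.1 15.1 42.1 16.1]
edge dist mm, angle [(np.float64(18.37), np.float64(139.1)), (np.float64(33.81), np.float64(-42.2))]
edge dist mm, angle [(np.float64(19.89), np.float64(47.5)), (np.float64(35.24), np.float64(-131.2))]
bore px [310.4844 258.862 ] C [ 0.6312 -0.0774] lateral off (+left) mm 0.9663933965562149 V ang 3.621326515699424
```

By the image, the column touches the left jaw (distance 18.4 mm) but is still about 1.5 mm clear of the right one. Drag at the fingertip is holding it. I move the tool sideways to the right so it centres.

```bash
python3 -m handwheel '[0.002,-0.03,0,0,0.002,-0.03,0,0,0.002,-0.03,0,0,0.002,-0.03,0,0,0,0,0,0]'
python3 - <<'E'
from vfit import *
favg(6)
w=snap('wrist','w12')
vfit(w,(180,150,302,280),(327,150,450,280),(285,230,340,285))
E
```

```text
time_s: 14.73
tool_pos: [0.6064, -0.0803, 0.0271]
tcp_rot: [3.14, 0.107, 0.001]
wrist_force: [-2.5, 0.1, 0.5]
gripper_width: -0.0
t 15.03 jig F [-2.18 -0.58  0.83] sd [0.29 0.35 0.28] max|Fx| 2.6 pos [ 0.6063 -0.0803  0.027 ]
rect px [238. 222.] sides mm [16.2 41.9 15.2 42.9]
rect px [383.5 222. ] sides mm [43.1 15.  42.1 16. ]
edge dist mm, angle [(np.float64(18.3), np.float64(139.0)), (np.float64(33.75), np.float64(-42.2))]
edge dist mm, angle [(np.float64(18.71), np.float64(48.7)), (np.float64(33.93), np.float64(-130.0))]
bore px [310.1808 257.8468] C [ 0.6322 -0.0784] lateral off (+left) mm 0.2015408367774399 V ang 3.896651647660707
```

```bash
python3 -m handwheel '[0.01,-0.02,0,0,0.01,-0.02,0,0,0.01,-0.01,0,0,0,0,0,0,0,0,0,0]'
python3 - <<'E'
from vfit import *
favg(6)
w=snap('wrist','w13')
vfit(w,(180,150,302,280),(327,150,450,280),(285,230,340,285))
E
```

```text
time_s: 15.5
tool_pos: [0.6064, -0.0808, 0.027]
tcp_rot: [-3.14, -0.107, -0.0]
wrist_force: [-0.7, -0.7, -0.0]
gripper_width: 0.0
t 15.8 jig F [-1.58 -0.02  1.23] sd [0.43 0.33 0.7 ] max|Fx| 2.3 pos [ 0.6064 -0.0808  0.027 ]
rect px [236.5 222.5] sides mm [16.2 41.9 15.2 43. ]
rect px [382.  222.5] sides mm [43.1 15.  42.1 16. ]
edge dist mm, angle [(np.float64(18.28), np.float64(139.0)), (np.float64(33.71), np.float64(-42.3))]
edge dist mm, angle [(np.float64(18.31), np.float64(48.6)), (np.float64(33.55), np.float64(-130.1))]
bore px [309.4392 257.5215] C [ 0.6325 -0.0786] lateral off (+left) mm -0.0649638204889317 V ang 3.898529853224135
```

It is now centred: 18.28 and 18.31 mm to the two jaw faces, with C at the seat. I raise the push force in small steps.

```bash
python3 -m handwheel '[0.01,0.001,0,0,0.01,0,0,0,0.01,0.001,0,0,0,0,0,0,0,0,0,0]'
python3 - <<'E'
from h import *
favg(8)
E
```

```text
time_s: 16.27
tool_pos: [0.6065, -0.0807, 0.027]
tcp_rot: [-3.14, -0.107, 0.0]
wrist_force: [-2.2, -1.0, 1.6]
gripper_width: 0.0
t 16.67 jig F [-2.17 -0.12  1.46] sd [0.48 0.45 0.34] max|Fx| 3.0 pos [ 0.60652 -0.08076  0.02696]
```

```bash
python3 -m handwheel '[0.02,0.001,0.01,0,0.02,0.001,0.01,0,0.02,0.002,0.01,0,0,0,0,0,0,0,0,0]'
python3 - <<'E'
from h import *
favg(8)
E
```

```text
time_s: 17.08
tool_pos: [0.6068, -0.0807, 0.0271]
tcp_rot: [-3.14, -0.107, 0.001]
wrist_force: [-4.2, -0.3, 1.4]
gripper_width: 0.0003
t 17.48 jig F [-4.38 -0.46  0.37] sd [0.33 0.48 0.33] max|Fx| 4.9 pos [ 0.60695 -0.08069  0.02719]
```

```bash
python3 -m handwheel '[0.02,0,0.003,0,0.02,0,0.003,0,0.02,-0.005,0.003,0,0.02,-0.005,0,0,0,0,0,0]'
python3 - <<'E'
from h import *
favg(8)
E
```

```text
time_s: 17.9
tool_pos: [0.6072, -0.0807, 0.0272]
tcp_rot: [-3.14, -0.107, 0.003]
wrist_force: [-6.8, -0.1, 1.8]
gripper_width: 0.0004
t 18.3 jig F [-6.16 -0.08  1.45] sd [0.23 0.4  0.58] max|Fx| 6.5 pos [ 0.60717 -0.08072  0.02717]
```

```bash
python3 -m handwheel '[0.02,0.001,0.01,0,0.02,0,0.01,0,0.02,0.001,0.01,0,0.01,0,0,0,0,0,0,0]'
python3 - <<'E'
from vfit import *
favg(8)
vfit(snap('wrist','w14'),(180,150,302,280),(327,150,450,280),(285,230,340,285))
E
```

```text
time_s: 18.72
tool_pos: [0.6102, -0.0808, 0.0282]
tcp_rot: [3.14, 0.107, 0.005]
wrist_force: [0.1, -0.1, 3.2]
gripper_width: 0.0
t 19.12 jig F [ 0.26 -0.04  4.33] sd [0.71 0.38 1.41] max|Fx| 1.1 pos [ 0.6098 -0.0809  0.0282]
rect px [236.8 229.8] sides mm [16.2 42.1 15.2 43.1]
rect px [380. 230.] sides mm [43. 15. 42. 16.]
edge dist mm, angle [(np.float64(18.79), np.float64(139.2)), (np.float64(34.24), np.float64(-42.1))]
edge dist mm, angle [(np.float64(18.73), np.float64(48.5)), (np.float64(33.99), np.float64(-130.3))]
bore px [308.621  266.2227] C [ 0.6318 -0.0787] lateral off (+left) mm -0.10346120890066114 V ang 3.796665497236491
```

The tool moved forward 3 mm and the x force vanished. I look before doing anything else.

View pics/w14.png

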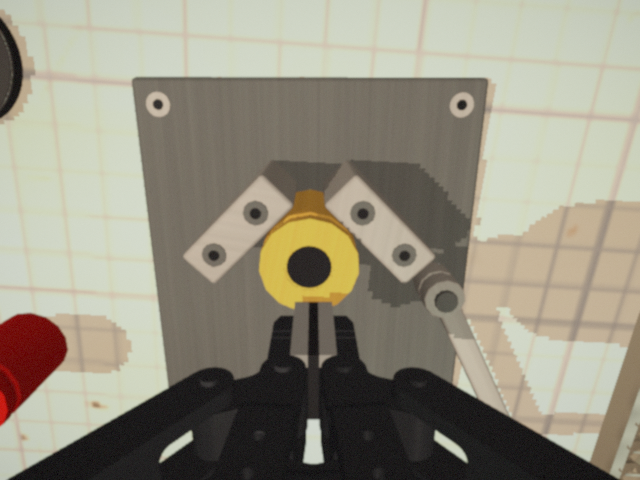

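```bash
python3 - <<'E'
from h import *
w=snap('scene','s14'); cv2.imwrite('pics/c14.png',cv2.resize(w['frame'][150:270,230:390],None,fx=4.8,fy=4.8,interpolation=cv2.INTER_CUBIC)[:,:,::-1])
E
```

```text
(no output)
```

View pics/c14.png

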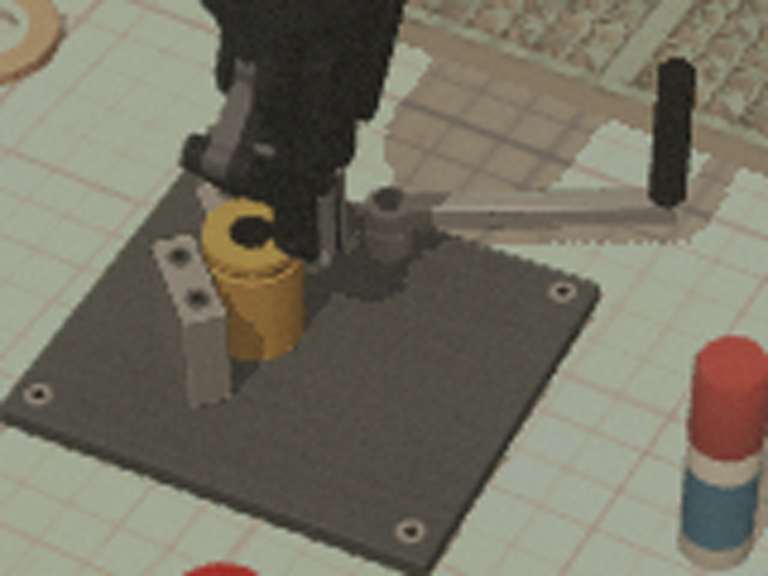

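```bash
python3 - <<'E'
from h import *
a=[cv2.resize(load(t)['frame'][150:330,240:380],None,fx=2.8,fy=2.8,interpolation=cv2.INTER_CUBIC)[:,:,::-1] for t in('w13','w14')]
cv2.imwrite('pics/cmp.png',np.hstack(a))
E
```

```text
(no output)
```

View pics/cmp.png

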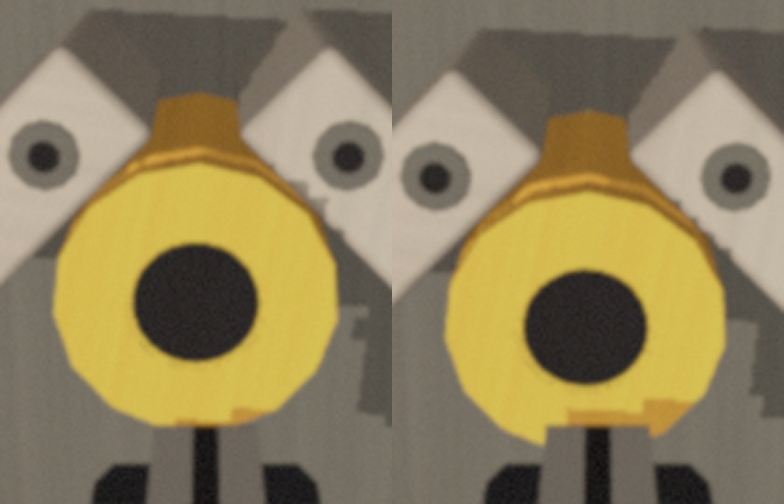

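```bash
python3 - <<'E'
from h import *
np.set_printoptions(suppress=True,precision=1)
w=load('w14'); T=np.array(w['T_tool_cam']);K=np.array(w['mtx'])
for zt in (0,-.01,-.02,-.03,-.04):
    for x in (-.011,0,.011):
        q=np.linalg.inv(T)@np.array([x,0,zt,1]); q=K@q[:3]; print(zt,x,q[:2]/q[2])
for t in('w13','w14'):
    w=load(t);print(w['s']['tool_pos'],w['s']['tcp_rot'])
    f=w['frame'][230:295,280:340]; g=f.astype(int).sum(2); m=(g<200).astype(np.uint8)
    n,l,st,c=cv2.connectedComponentsWithStats(m); i=1+np.argmax(st[1:,4]); e=cv2.fitEllipse(max(cv2.findContours((l==i).astype(np.uint8),0,1)[0],key=len)); print(e,st[i])
E
```

```text
0 -0.011 [311.  312.2]
0 0 [311.  289.5]
0 0.011 [311.  265.9]
-0.01 -0.011 [310.9 323.3]
-0.01 0 [310.9 299.5]
-0.01 0.011 [310.9 274.9]
-0.02 -0.011 [310.8 335.5]
-0.02 0 [310.8 310.7]
-0.02 0.011 [310.8 284.9]
-0.03 -0.011 [310.7 349.3]
-0.03 0 [310.7 323.3]
-0.03 0.011 [310.6 296.1]
-0.04 -0.011 [310.6 364.7]
-0.04 0 [310.5 337.4]
-0.04 0.011 [310.5 308.8]
[ 0.6 -0.1  0. ] [-3.1 -0.1 -0. ]
((29.43781280517578, 27.522666931152344), (39.64589309692383, 42.222354888916016), 90.98648834228516) [   8    8   44   40 1373]
[ 0.6 -0.1  0. ] [3.1 0.1 0. ]
((28.62153434753418, 36.5419921875), (38.71925735473633, 41.52874755859375), 91.95034790039062) [   8   17   42   40 1320]
```

The finger overlaps the column's rim, and the push has become a down-load. Before pressing again, I back straight off and look.

```bash
python3 -m handwheel '[-0.1,-0.007,0,0,-0.2,-0.013,0,0,-0.3,-0.02,0,0,-0.3,-0.02,0,0,-0.2,-0.013,0,0]'
python3 - <<'E'
from vfit import *
favg(4)
w=snap('wrist','w15'); print(w['s']['tool_pos'])
snap('scene','s15')
cv2.imwrite('pics/c15.png',cv2.resize(w['frame'][130:330,190:430],None,fx=3,fy=3,interpolation=cv2.INTER_CUBIC)[:,:,::-1])
E
```

```text
time_s: 19.63
tool_pos: [0.5963, -0.0814, 0.0271]
tcp_rot: [-3.139, -0.107, 0.003]
wrist_force: [0.2, -0.5, -0.2]
gripper_width: -0.0001
t 19.83 jig F [-0.08  0.09  0.28] sd [0.27 0.38 0.58] max|Fx| 0.4 pos [ 0.5966 -0.0814  0.0272]
[ 0.5972 -0.0815  0.0273]
```

View pics/c15.png

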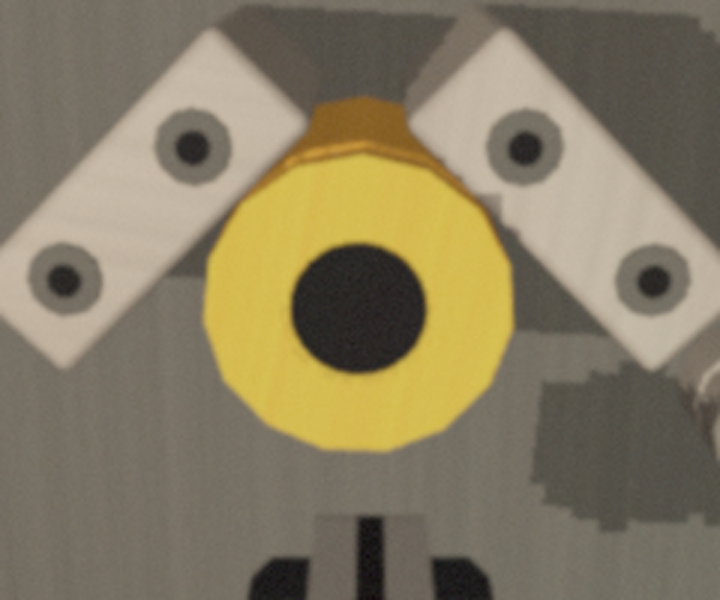

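```bash
python3 - <<'E'
from h import *
w=load('w15'); s=load('s15'); T=w['s']['tool_pos']; print(T)
im=s['frame'].copy(); k=5
x0,y0=250,140
c=cv2.resize(im[y0:y0+115,x0:x0+155],None,fx=k,fy=k,interpolation=cv2.INTER_CUBIC)[:,:,::-1].copy()
for dz,col in((0,(0,0,255)),(.02,(0,255,0)),(.03,(255,0,0)),(.04,(255,0,255))):
    for dx in(-.008,.008):
        p=(proj(s,[T[0]+dx,T[1],T[2]+dz])-[x0-.5,y0-.5])*k; cv2.circle(c,tuple(int(v) for v in p),4,col,-1)
cv2.imwrite('pics/c15s.png',c)
E
```

```text
[ 0.59719752 -0.08148284  0.02734772]
```

View pics/c15s.png

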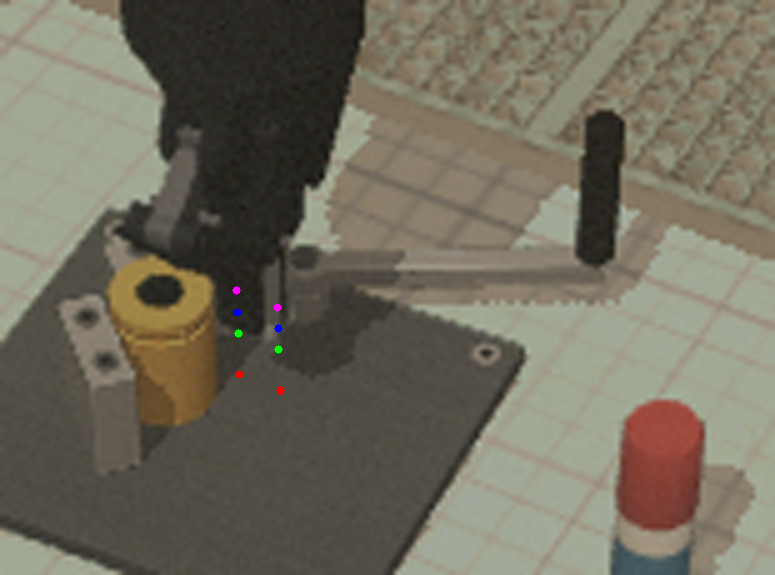

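```bash
python3 - <<'E'
from h import *
w=load('w15'); s=load('s15'); T=w['s']['tool_pos']
for p in((299,207),(302,207.5),(297,205)):
    x,e=tri([ray(w,314,301.7),ray(s,*p)]); print((x-T).round(4),x.round(4),np.round(e,4))
a=cv2.resize(s['frame'][175:230,275:335],None,fx=10,fy=10,interpolation=cv2.INTER_CUBIC)[:,:,::-1]
a=cv2.convertScaleAbs(a,alpha=2,beta=0); cv2.imwrite('pics/tip.png',a)
E
```

```text
[ 0.0042 -0.0006  0.0196] [ 0.6014 -0.0821  0.047 ] [0.0005 0.0005]
[ 0.0014 -0.0022  0.017 ] [ 0.5986 -0.0837  0.0444] [0.0015 0.0015]
[0.0069 0.0001 0.0241] [ 0.6041 -0.0814  0.0514] [0.0012 0.0012]
```

View pics/tip.png

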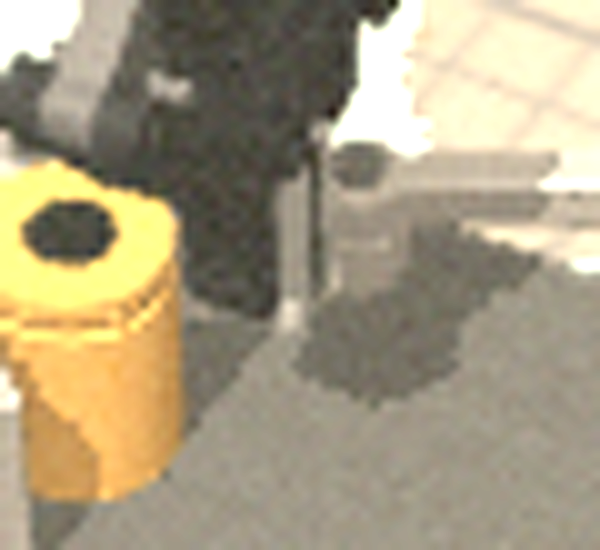

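The fingertip actually sits about 20–24 mm above the reported TCP: its front edge is at wrist pixel (314,302) and scene pixel (295,204). So I was pushing near the column's top rim, above the jaws, and the tip slipped over the rim. The column is still upright and seated. I lower the tool and push at mid-height.

```bash
python3 -m handwheel '[0,0,-0.3,0,0,0,-0.3,0,0,0,-0.3,0,0,0,-0.2,0,0,0,0,0]'
python3 - <<'E'
from h import *
favg(3)
w=load('w15')
from vfit import vfit
vfit(w,(180,130,302,280),(310,130,450,280),(280,200,340,285))
im=snap('scene','s16'); s=im
a=cv2.resize(s['frame'][165:235,270:340],None,fx=8,fy=8,interpolation=cv2.INTER_CUBIC)[:,:,::-1]
a=cv2.convertScaleAbs(a,alpha=2,beta=0); cv2.imwrite('pics/tip2.png',a)
E
```

```text
time_s: 20.35
tool_pos: [0.5973, -0.0815, 0.016]
tcp_rot: [-3.14, -0.107, 0.002]
wrist_force: [-0.1, -0.4, -0.2]
gripper_width: -0.0003
t 20.5 jig F [-0.22  0.04 -0.13] sd [0.23 0.63 0.2 ] max|Fx| 0.5 pos [ 0.59756 -0.0815   0.01643]
rect px [234.8 196.6] sides mm [16.3 41.9 15.3 42.9]
rect px [382.5 196.8] sides mm [43.  15.1 42.  16.1]
edge dist mm, angle [(np.float64(18.28), np.float64(138.8)), (np.float64(33.8), np.float64(-42.5))]
edge dist mm, angle [(np.float64(18.21), np.float64(48.5)), (np.float64(33.55), np.float64(-130.2))]
bore px [309.0773 232.4254] C [ 0.6324 -0.0786] lateral off (+left) mm -0.15811191841454617 V ang 3.847270576960234
```

View pics/tip2.png

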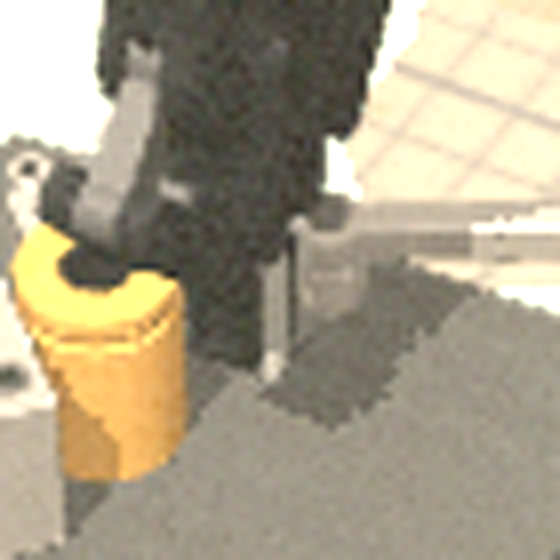

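```bash
python3 -m handwheel '[0,0,-0.3,0,0,0,-0.3,0,0,0,-0.3,0,0,0,-0.2,0,0,0,0,0]'
python3 - <<'E'
from h import *
favg(4)
s=snap('scene','s17')
w=snap('wrist','w17');print(w['s']['tcp_rot'])
a=cv2.resize(s['frame'][165:235,270:340],None,fx=8,fy=8,interpolation=cv2.INTER_CUBIC)[:,:,::-1]
a=cv2.convertScaleAbs(a,alpha=2,beta=0); cv2.imwrite('pics/tip3.png',a)
E
```

```text
time_s: 20.97
tool_pos: [0.5972, -0.0815, 0.005]
tcp_rot: [-3.14, -0.107, 0.001]
wrist_force: [0.3, 0.5, -0.3]
gripper_width: 0.0003
t 21.17 jig F [ 0.46  0.11 -0.05] sd [0.33 0.26 0.16] max|Fx| 0.8 pos [ 0.59762 -0.08151  0.00554]
[-3.13976905e+00 -1.06952279e-01 -2.41581870e-04]
```

View pics/tip3.png

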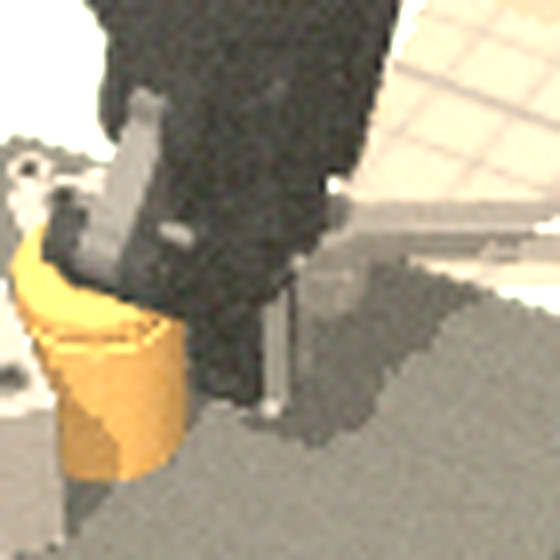

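View pics/w17.png

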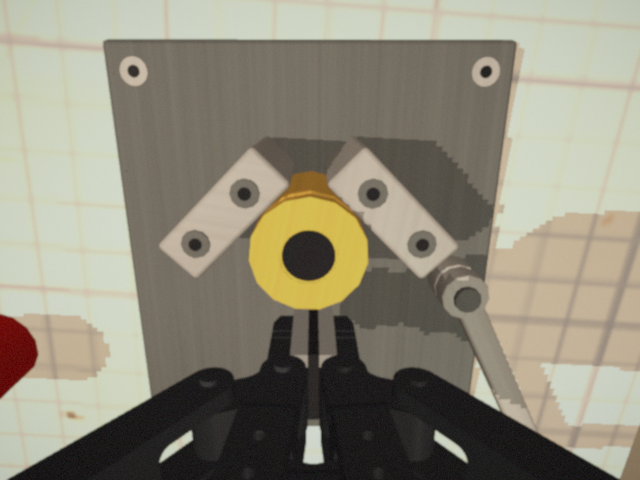

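At TCP z = 0.0055 the tool still does not touch the plate, which stands at 10 mm, so the tip really is higher than the TCP, at about 28 mm. The column is upright and seated. I centre the finger on it and approach again.

```bash
python3 -m handwheel '[0.2,0.1,0,0,0.2,0.1,0,0,0.15,0.01,0,0,0.1,0.006,0,0,0,0,0,0]'
python3 -m handwheel '[0.03,0.002,0,0,0.03,0.002,0,0,0.03,0.002,0,0,0.03,0.002,0,0,0,0,0,0]'
python3 - <<'E'
from h import *
favg(4)
E
```

```text
time_s: 21.68
tool_pos: [0.6039, -0.0793, 0.0056]
tcp_rot: [-3.14, -0.107, 0.001]
wrist_force: [-1.9, 0.3, 1.4]
gripper_width: -0.0001
time_s: 22.1
tool_pos: [0.6039, -0.0792, 0.0055]
tcp_rot: [-3.14, -0.107, 0.004]
wrist_force: [-7.2, -0.5, 4.4]
gripper_width: 0.0005
t 22.3 jig F [-6.82  0.11  4.8 ] sd [0.4  0.44 0.18] max|Fx| 7.4 pos [ 0.60388 -0.07927  0.00548]
```

```bash
python3 - <<'E'
from vfit import *
w=snap('wrist','w18');print(w['s']['tcp_rot'])
vfit(w,(150,130,302,290),(310,130,460,290),(280,200,340,290))
a=cv2.resize(w['frame'][140:400,230:400],None,fx=2.3,fy=2.3,interpolation=cv2.INTER_CUBIC)[:,:,::-1]
s=snap('scene','s18')
b=cv2.resize(s['frame'][155:240,265:345],None,fx=5,fy=7.035,interpolation=cv2.INTER_CUBIC)[:,:,::-1]
cv2.imwrite('pics/c18.png',cv2.convertScaleAbs(np.hstack([a,b]),alpha=1.8))
E
```

```text
[-3.1395 -0.107   0.0043]
rect px [230.  234.8] sides mm [16.4 41.9 15.2 43.1]
rect px [398.3 234.2] sides mm [43.4 15.  42.2 16.2]
edge dist mm, angle [(np.float64(17.52), np.float64(140.1)), (np.float64(33.03), np.float64(-41.5))]
edge dist mm, angle [(np.float64(17.47), np.float64(48.6)), (np.float64(32.74), np.float64(-129.9))]
bore px [314.444  272.3356] C [ 0.6335 -0.0786] lateral off (+left) mm -0.05865194901731569 V ang 4.119647841249827
```

View pics/c18.png

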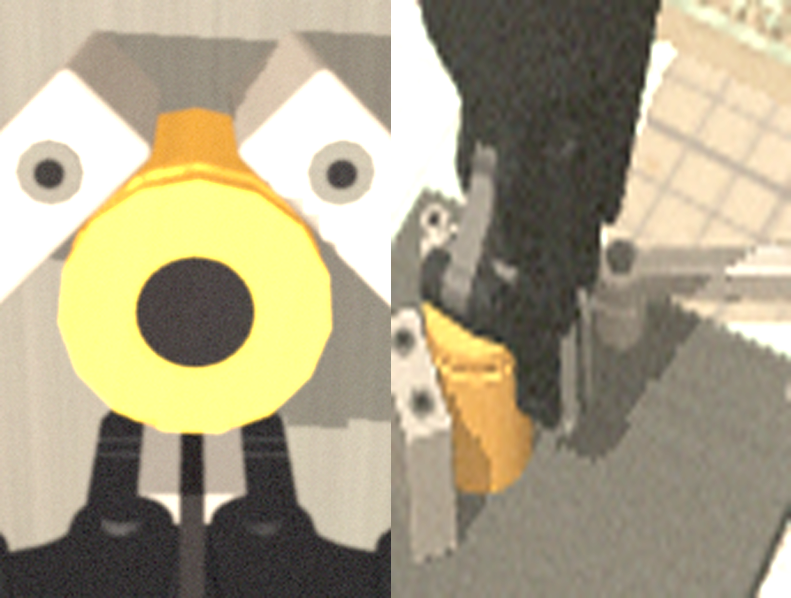

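The column's top has leaned about 1 mm forward, so the contact is still too high. The pads end roughly 30 mm above the TCP. I back off and go lower.

```bash
python3 -m handwheel '[-0.2,-0.013,0,0,-0.3,-0.02,0,0,-0.4,-0.026,0,0,-0.3,-0.02,0,0,0,0,0,0]'
python3 -m handwheel '[0,0,-0.3,0,0,0,-0.3,0,0,0,-0.2,0,0,0,-0.1,0,0,0,0,0]'
python3 - <<'E'
from vfit import *
favg(3)
w=snap('wrist','w19')
vfit(w,(150,100,302,290),(310,100,460,290),(280,180,340,290))
s=snap('scene','s19')
b=cv2.resize(s['frame'][155:240,265:345],None,fx=7,fy=7,interpolation=cv2.INTER_CUBIC)[:,:,::-1]
cv2.imwrite('pics/c19.png',cv2.convertScaleAbs(b,alpha=1.8))
E
```

```text
time_s: 22.82
tool_pos: [0.5927, -0.0801, 0.0056]
tcp_rot: [-3.14, -0.107, 0.0]
wrist_force: [-0.5, 0.1, -0.8]
gripper_width: 0.0002
time_s: 23.23
tool_pos: [0.5932, -0.08, -0.0038]
tcp_rot: [-3.14, -0.107, 0.001]
wrist_force: [0.5, 0.7, 0.6]
gripper_width: 0.0001
t 23.38 jig F [ 0.29 -0.03 -0.11] sd [0.24 0.33 0.38] max|Fx| 0.6 pos [ 0.5934 -0.08   -0.0035]
rect px [220.5 206.5] sides mm [16.5 41.8 15.3 43.1]
rect px [405.9 206.8] sides mm [42.9 15.1 41.6 16.4]
edge dist mm, angle [(np.float64(18.17), np.float64(138.6)), (np.float64(33.75), np.float64(-43.1))]
edge dist mm, angle [(np.float64(18.15), np.float64(48.4)), (np.float64(33.57), np.float64(-130.0))]
bore px [313.7612 251.9344] C [ 0.6325 -0.0785] lateral off (+left) mm -0.1642140834759542 V ang 3.820402730481805
```

View pics/c19.png

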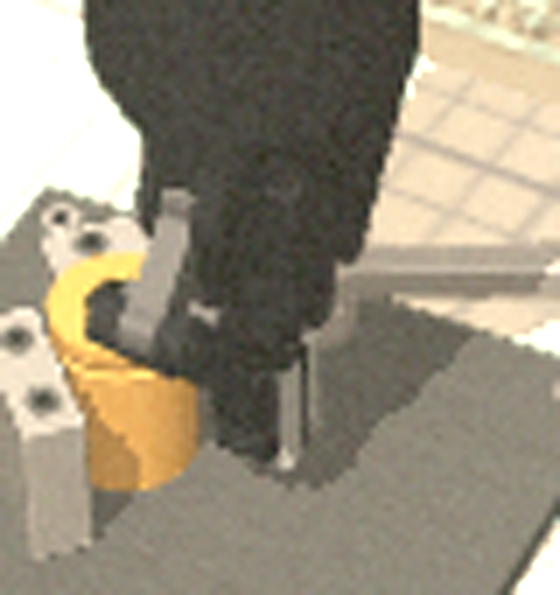

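View pics/w19.png

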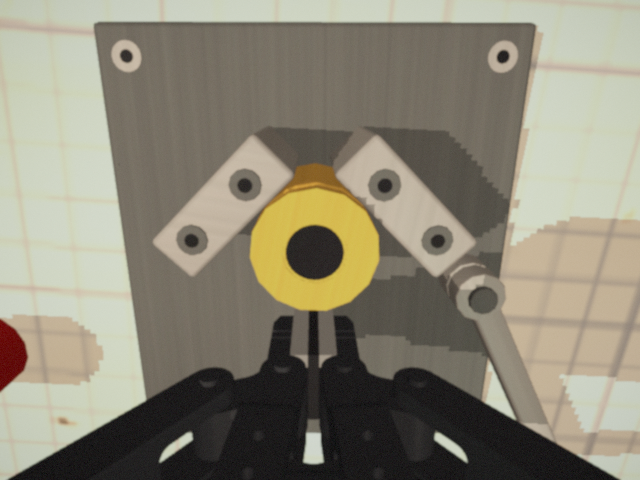

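```bash
python3 - <<'E'
from h import *
s=load('s19');w=load('w19');T=w['s']['tool_pos'];print(T)
for z in (.014,.018,.022,.026,.03,.034):
    print(z,[proj(s,[T[0]+dx,T[1]+dy,z]).round(1) for dx,dy in((-.011,.004),(-.008,.004),(-.011,.015),(.011,.015),(.008,.008))], proj(w,[T[0]+.011,T[1],z]).round(1),proj(w,[T[0]+.008,T[1],z]).round(1))
E
```

```text
[ 0.59347964 -0.08006523 -0.0033498 ]
0.014 [array([307.4, 226.4]), array([305.9, 225.8]), array([304.2, 230.5]), array([293.2, 225.9]), array([296.7, 224. ])] [312.7 282.2] [312.2 289.2]
0.018 [array([307.4, 224.8]), array([305.9, 224.2]), array([304.1, 228.9]), array([293.1, 224.3]), array([296.7, 222.4])] [312.7 286.4] [312.2 293.6]
0.022 [array([307.4, 223.2]), array([305.8, 222.6]), array([304.1, 227.3]), array([293. , 222.7]), array([296.6, 220.8])] [312.7 290.8] [312.2 298.1]
0.026 [array([307.3, 221.6]), array([305.8, 221. ]), array([304. , 225.7]), array([292.9, 221.1]), array([296.5, 219.1])] [312.7 295.4] [312.1 302.9]
0.03 [array([307.3, 220. ]), array([305.8, 219.4]), array([304. , 224.1]), array([292.8, 219.5]), array([296.5, 217.5])] [312.7 300.2] [312.1 307.9]
0.034 [array([307.2, 218.3]), array([305.7, 217.7]), array([303.9, 222.4]), array([292.8, 217.8]), array([296.4, 215.9])] [312.7 305.3] [312.1 313.1]
```

```bash
python3 - <<'E'
from h import *
np.set_printoptions(suppress=True,precision=4)
def top(w,box=(280,180,340,295)):
    f=w['frame']; g=f.astype(int).sum(2); x0,y0,x1,y1=box
    m=(g[y0:y1,x0:x1]<200).astype(np.uint8); n,l,st,c=cv2.connectedComponentsWithStats(m); i=1+np.argmax(st[1:,4]); p=c[i]+[x0,y0]
    A=st[i,4]; e=1.0
    # metric area at z
    q=[onz(w,*(p+d),.058)[:2] for d in np.array([[0,0],[1,0],[0,1]])]; J=np.abs(np.linalg.det(np.array([q[1]-q[0],q[2]-q[0]])))
    return p,onz(w,*p,.058)[:2],2e3*np.sqrt(A*J/np.pi)
for t in('w8','w9','w10','w11','w12','w13','w14','w15','w17','w18','w19'):
    try: print(t,*top(load(t)),load(t)['s']['tool_pos'],load(t)['s']['tcp_rot'])
    except Exception as e: print(t,e)
E
```

```text
w8 [310.3748 257.4287] [ 0.6197 -0.0781] 15.047891802765678 [ 0.5935 -0.0799  0.027 ] [3.1397 0.107  0.0005]
w9 [310.1585 257.2641] [ 0.6242 -0.0777] 15.086213444268898 [ 0.5979 -0.0796  0.027 ] [-3.1397 -0.107  -0.0001]
w10 [310.1118 257.4299] [ 0.6305 -0.0773] 15.060299987469202 [ 0.6043 -0.0792  0.027 ] [-3.1398 -0.107  -0.    ]
w11 [310.4844 258.862 ] [ 0.6312 -0.0774] 15.072922730905034 [ 0.6054 -0.0792  0.0269] [ 3.1397  0.107  -0.0014]
w12 [310.1808 257.8468] [ 0.6322 -0.0784] 15.072483733427466 [ 0.6062 -0.0803  0.027 ] [3.1398 0.1069 0.0006]
w13 [309.4392 257.5215] [ 0.6325 -0.0786] 15.044822476844939 [ 0.6064 -0.0808  0.027 ] [-3.1398 -0.1069 -0.0003]
w14 [308.6273 266.5409] [ 0.6317 -0.0787] 15.021538684002312 [ 0.6094 -0.0809  0.0281] [3.1395 0.107  0.0022]
w15 [309.0773 232.4254] [ 0.6324 -0.0786] 15.052614416809735 [ 0.5972 -0.0815  0.0273] [-3.1396 -0.1068  0.0013]
w17 [308.139  255.3231] [ 0.6324 -0.0786] 15.186335711780064 [ 0.5978 -0.0815  0.0058] [-3.1398 -0.107  -0.0002]
w18 [314.4409 274.2952] [ 0.6329 -0.0786] 14.810566062987993 [ 0.6039 -0.0793  0.0055] [-3.1395 -0.107   0.0043]
w19 [313.7612 251.9344] [ 0.6325 -0.0785] 15.13181344822224 [ 0.5935 -0.0801 -0.0033] [3.1398 0.107  0.0001]
```

```bash
python3 - <<'E'
from vfit import *
vfit(load('w18'),(150,130,302,300),(310,130,470,300),(280,200,345,320))
E
```

```text
rect px [230.  234.8] sides mm [16.4 41.9 15.2 43.1]
rect px [398.3 234.2] sides mm [43.4 15.  42.2 16.2]
edge dist mm, angle [(np.float64(18.18), np.float64(140.1)), (np.float64(33.7), np.float64(-41.5))]
edge dist mm, angle [(np.float64(18.13), np.float64(48.6)), (np.float64(33.43), np.float64(-129.9))]
bore px [314.4436 275.2793] C [ 0.6325 -0.0786] lateral off (+left) mm -0.0560287995975552 V ang 4.119647841249827
```

That lean was false: my crop clipped the bore. Recomputed, the column stayed upright and seated, 18.18 and 18.13 mm from the faces. The low contact is sound, and only the downward drag needs relieving. I go in again at TCP z ≈ 2 mm, adding lift as I press.

```bash
python3 -m handwheel '[0.2,0.013,0.3,0,0.25,0.017,0.2,0,0.25,0.017,0.05,0,0.15,0.01,0,0,0.05,0.003,0,0]'
python3 -m handwheel '[0.03,0.002,0,0,0.02,0.001,0.01,0,0.02,0.001,0.01,0,0.02,0.001,0.01,0,0,0,0,0]'
python3 - <<'E'
from h import *
favg(6)
E
```

```text
time_s: 23.9
tool_pos: [0.603, -0.0795, 0.0024]
tcp_rot: [3.14, 0.107, 0.001]
wrist_force: [-0.2, 0.4, 0.5]
gripper_width: -0.0002
time_s: 24.32
tool_pos: [0.6033, -0.0794, 0.0025]
tcp_rot: [-3.14, -0.107, 0.0]
wrist_force: [-0.6, 0.0, -0.9]
gripper_width: -0.0
t 24.62 jig F [-0.01 -0.09 -0.03] sd [0.45 0.34 0.59] max|Fx| 0.8 pos [ 0.60325 -0.07943  0.00245]
```

```bash
python3 -m handwheel '[0.02,0.001,0,0,0.02,0.001,0.01,0,0.02,0.001,0.02,0,0.02,0.001,0.02,0,0,0,0,0]'
python3 - <<'E'
from h import *
favg(6)
E
```

```text
time_s: 25.03
tool_pos: [0.6039, -0.0794, 0.0029]
tcp_rot: [-3.14, -0.107, 0.001]
wrist_force: [-1.2, -0.0, -0.2]
gripper_width: -0.0
t 25.33 jig F [-1.12 -0.03 -0.16] sd [0.55 0.6  0.66] max|Fx| 2.0 pos [ 0.60386 -0.07937  0.00288]
```

```bash
python3 -m handwheel '[0.02,0.001,0.015,0,0.02,0.001,0.015,0,0.02,0.001,0.015,0,0.02,0.001,0.015,0,0,0,0,0]'
python3 - <<'E'
from h import *
favg(6)
E
```

```text
time_s: 25.75
tool_pos: [0.6039, -0.0793, 0.0032]
tcp_rot: [-3.14, -0.107, 0.003]
wrist_force: [-5.3, -0.6, -3.1]
gripper_width: 0.0002
t 26.05 jig F [-5.19 -0.13 -2.91] sd [0.57 0.29 0.42] max|Fx| 6.2 pos [ 0.60393 -0.07931  0.00318]
```

```bash
python3 -m handwheel '[0.01,0.001,-0.01,0,0.01,0.001,0,0,0.01,0,0,0,0.01,0.001,0,0,0,0,0,0]'
python3 - <<'E'
from h import *
favg(6)
E
```

```text
time_s: 26.47
tool_pos: [0.6039, -0.0793, 0.0031]
tcp_rot: [-3.14, -0.107, 0.004]
wrist_force: [-7.2, -0.6, -1.0]
gripper_width: 0.0001
t 26.77 jig F [-6.76 -0.51 -1.26] sd [0.57 0.36 0.18] max|Fx| 7.4 pos [ 0.60394 -0.07931  0.00311]
```

```bash
python3 -m handwheel '[0.02,-0.005,0,0,0.02,-0.005,0,0,0.01,0,0,0,0,0,0,0,0,0,0,0]'
python3 - <<'E'
from h import *
favg(6)
E
```

```text
time_s: 27.18
tool_pos: [0.6039, -0.0793, 0.003]
tcp_rot: [-3.139, -0.107, 0.005]
wrist_force: [-8.1, 0.4, -0.1]
gripper_width: -0.0001
t 27.48 jig F [-8.22 -0.47  0.38] sd [0.45 0.6  0.47] max|Fx| 9.0 pos [ 0.60391 -0.0793   0.00304]
```

```bash
python3 -m handwheel '[0.02,-0.005,0.005,0,0.02,-0.005,0.005,0,0.01,0,0,0,0.005,0,0,0,0,0,0,0]'
python3 - <<'E'
from h import *
favg(6)
E
```

```text
time_s: 27.9
tool_pos: [0.6039, -0.0793, 0.003]
tcp_rot: [-3.139, -0.107, 0.007]
wrist_force: [-9.6, 0.2, 0.8]
gripper_width: 0.0001
t 28.2 jig F [-10.09   0.14   0.83] sd [0.67 0.59 0.7 ] max|Fx| 11.2 pos [ 0.60389 -0.07931  0.00304]
```

The push is at 10.1 N, balanced sideways (0.1 N). Holding.

```bash
for i in 1 2 3; do python3 -m handwheel '[0,0,0,0,0,0,0,0,0,0,0,0,0,0,0,0,0,0,0,0]' | grep -E 'time|force'; done
python3 - <<'E'
from vfit import *
favg(8)
vfit(snap('wrist','w20'),(150,130,302,300),(310,130,470,300),(280,200,345,320))
E
for i in 1 2 ; do python3 -m handwheel '[0,0,0,0,0,0,0,0,0,0,0,0,0,0,0,0,0,0,0,0]' | grep -E 'time|force'; done
python3 - <<'E'
from h import *
favg(6)
E
```

```text
time_s: 28.62
wrist_force: [-10.3, 0.2, 1.7]
time_s: 29.03
wrist_force: [-10.1, 0.5, 0.1]
time_s: 29.45
wrist_force: [-9.6, -0.9, 1.7]
t 29.85 jig F [-9.77  0.36  1.35] sd [0.56 0.3  0.5 ] max|Fx| 10.6 pos [ 0.6039 -0.0793  0.003 ]
rect px [227.8 237.2] sides mm [16.4 41.9 15.2 43.2]
rect px [398.8 237.9] sides mm [43.3 15.2 42.  16.4]
edge dist mm, angle [(np.float64(18.2), np.float64(139.3)), (np.float64(33.63), np.float64(-42.3))]
edge dist mm, angle [(np.float64(17.91), np.float64(47.2)), (np.float64(33.39), np.float64(-131.2))]
bore px [314.1303 278.6411] C [ 0.6327 -0.0786] lateral off (+left) mm -0.2912755158243525 V ang 3.6606409991009663
time_s: 30.32
wrist_force: [-9.4, -0.4, 1.3]
time_s: 30.73
wrist_force: [-10.0, -1.0, 1.3]
t 31.03 jig F [-9.81  0.44  1.4 ] sd [0.21 0.49 0.51] max|Fx| 10.2 pos [ 0.60389 -0.07931  0.00304]
```

It held at 9.8–10.1 N for about 3 s, with the column seated. I release slowly and back away.

```bash
python3 -m handwheel '[-0.05,-0.003,-0.005,0,-0.1,-0.006,-0.01,0,-0.1,-0.007,0,0,-0.15,-0.01,0,0,-0.2,-0.013,0,0]'
python3 -m handwheel '[-0.5,-0.033,0,0,-0.8,-0.053,0,0,-0.8,-0.053,0.5,0,-0.4,-0.03,2,0,0,0,2,0]'
python3 -m handwheel '[0,0,2.5,0,0,0,2.5,0,0,0,1.5,0,0,0,0,0,0,0,0,0]'
python3 - <<'E'
from vfit import *
favg(2)
w=snap('wrist','w21');print(w['s']['tool_pos'],w['s']['tcp_rot'])
s=snap('scene','s21');t=snap('top','t21')
b=cv2.resize(s['frame'][140:260,230:400],None,fx=4.5,fy=4.5,interpolation=cv2.INTER_CUBIC)[:,:,::-1]
cv2.imwrite('pics/c21.png',b)
E
```

```text
time_s: 31.45
tool_pos: [0.6019, -0.08, 0.0041]
tcp_rot: [3.139, 0.107, 0.005]
wrist_force: [-0.2, -1.0, 0.8]
gripper_width: 0.0002
time_s: 31.87
tool_pos: [0.5725, -0.0815, 0.0482]
tcp_rot: [-3.139, -0.107, 0.005]
wrist_force: [0.1, 0.4, 0.2]
gripper_width: 0.0002
time_s: 32.28
tool_pos: [0.5754, -0.0817, 0.1145]
tcp_rot: [3.139, 0.107, 0.003]
wrist_force: [-0.9, -0.4, 0.1]
gripper_width: 0.0001
t 32.38 jig F [ 0.15 -0.68 -0.24] sd [0.53 0.4  0.27] max|Fx| 0.7 pos [ 0.5746 -0.0816  0.1131]
[ 0.5744 -0.0815  0.1127] [-3.1396 -0.1068  0.0016]
```

View pics/w21.png

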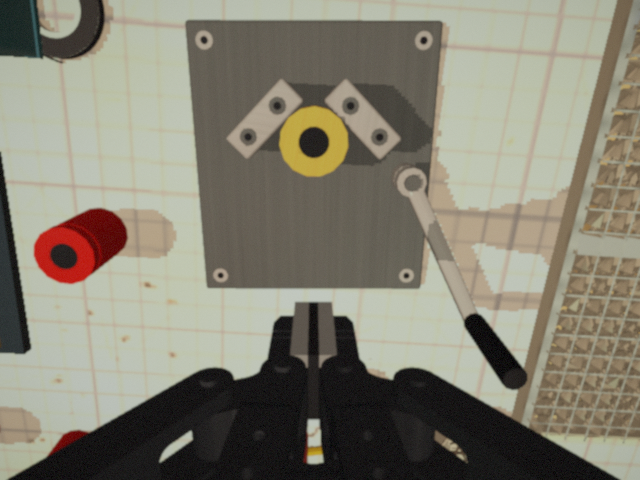

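View pics/c21.png

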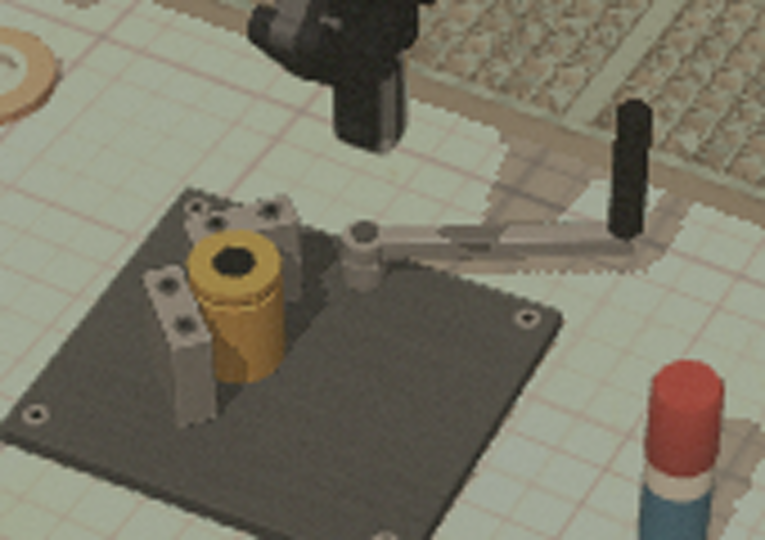

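The column stands upright in the V, with its bore at (314,142). Knob top: wrist (513,378), scene crop (634,105). Pivot top: wrist (412,181), scene crop (365,233).

```bash
python3 - <<'E'
from vfit import *
w=load('w21');s=load('s21');d=lambda u,v:(230+u/4.5,140+v/4.5)
vfit(w,(180,60,302,200),(322,60,430,200),(290,110,340,170))
K,e=tri([ray(w,513,378),ray(s,*d(634,106))]);print('knob top',K,e)
P,e=tri([ray(w,411.5,181),ray(s,*d(365,233))]);print('pivot top',P,e)
print('knob wrist@.095',onz(w,513,378,.095),'scene',onz(s,*d(634,106),.095), 'foot scene',onz(s,*d(627,233),.033),'foot wrist',onz(w,471,322,.035))
th=np.radians(3.83); ex=np.array([np.cos(th),np.sin(th)]);ey=np.array([-ex[1],ex[0]])
P0=np.array([.6122,-.0786])-.0052*ex-.0578*ey; print('pivot used',P0)
for k in (K[:2],onz(w,513,378,.095)[:2]+[0,.0013],onz(s,*d(634,106),.095)[:2]):
    r=k-P0; x,y=r@ex,r@ey; print('r',np.hypot(x,y),'a',np.arctan2(-x,y))
E
```

```text
rect px [189.5 129.5] sides mm [70.6  9.4 70.5 10.4]
rect px [362.3 118.7] sides mm [42.3 14.8 41.7 15.4]
edge dist mm, angle [(np.float64(59.78), np.float64(179.2)), (np.float64(69.63), np.float64(-1.5))]
edge dist mm, angle [(np.float64(18.35), np.float64(48.4)), (np.float64(33.3), np.float64(-130.8))]
bore px [313.4288 141.9235] C [ 0.6324 -0.0787] lateral off (+left) mm -18.9325067049699 V ang 8.198294479385531
knob top [ 0.5232 -0.1899  0.0948] [np.float64(0.00035908714626128137), np.float64(0.00035908714626124)]
pivot top [ 0.6112 -0.1385  0.0307] [np.float64(7.833021361866891e-05), np.float64(7.833021361873612e-05)]
knob wrist@.095 [ 0.5236 -0.1894  0.095 ] scene [ 0.5231 -0.1902  0.095 ] foot scene [ 0.5205 -0.187   0.033 ] foot wrist [ 0.5231 -0.1888  0.035 ]
pivot used [ 0.6109 -0.1366]
r 0.1026172360843846 a 2.0502692273656393
r 0.1013161743143472 a 2.036980629970648
r 0.10284129195252968 a 2.051771952436957
```

```bash
for i in 1 2; do :; done
python3 -m handwheel '[-0.2,-0.65,0,5.9,-0.2,-0.65,0,5.9,-0.2,-0.65,0,5.9,-0.2,-0.65,0,5.9,-0.2,-0.65,0,5.9]'
python3 -m handwheel '[-0.2,-0.65,0,5.9,-0.2,-0.65,0,5.9,-0.2,-0.65,0,5.9,-0.2,-0.65,0,5.9,-0.2,-0.65,0,5.9]'
python3 -m handwheel '[-0.2,-0.65,0,5.9,-0.2,-0.65,0,5.9,-0.2,-0.65,0,5.9,-0.2,-0.65,0,5.9,-0.2,-0.65,0,5.9]'
python3 -m handwheel '[-0.2,-0.65,0,5.9,-0.2,-0.65,0,5.9,-0.2,-0.65,0,5.9,-0.2,-0.65,0,5.9,0,-0.65,0,5.4]'
python3 - <<'E'
from h import *
w=snap('wrist','w22');print(w['s']['tool_pos'],w['s']['tcp_rot']); R=cv2.Rodrigues(w['s']['tcp_rot'])[0]; print('xang',np.degrees(np.arctan2(R[1,0],R[0,0])),w['s']['qpos'][5])
snap('scene','s22')
E
```

```text
time_s: 32.95
tool_pos: [0.5647, -0.1143, 0.1124]
tcp_rot: [-3.006, -0.91, 0.002]
wrist_force: [0.9, -0.4, 0.2]
gripper_width: 0.0001
time_s: 33.37
tool_pos: [0.5547, -0.1468, 0.1125]
tcp_rot: [-2.675, -1.645, 0.002]
wrist_force: [-0.2, 0.6, 0.8]
gripper_width: -0.0
time_s: 33.78
tool_pos: [0.5448, -0.1792, 0.1125]
tcp_rot: [-2.168, -2.272, 0.001]
wrist_force: [-0.4, 0.1, -0.3]
gripper_width: 0.0001
time_s: 34.2
tool_pos: [0.5364, -0.2117, 0.1124]
tcp_rot: [-1.529, -2.742, 0.0]
wrist_force: [-0.5, -0.4, -0.3]
gripper_width: 0.0001
[ 0.53640688 -0.21166673  0.11240298] [-1.52936244e+00 -2.74196855e+00  4.36978795e-04]
xang 121.69782025161845 -0.9316465976338772
```

View pics/w22.png

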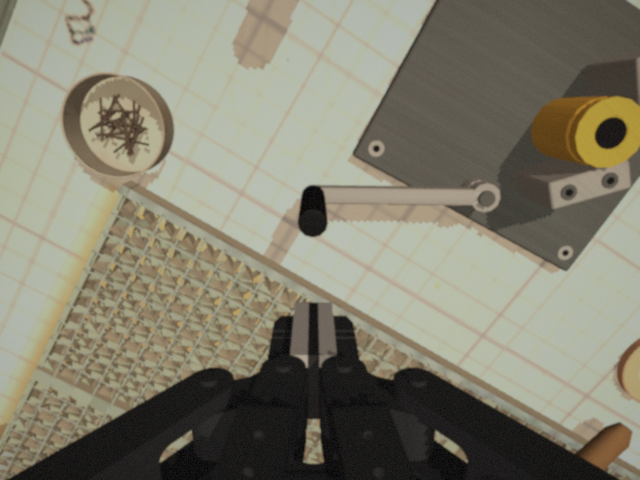

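View pics/s22.png

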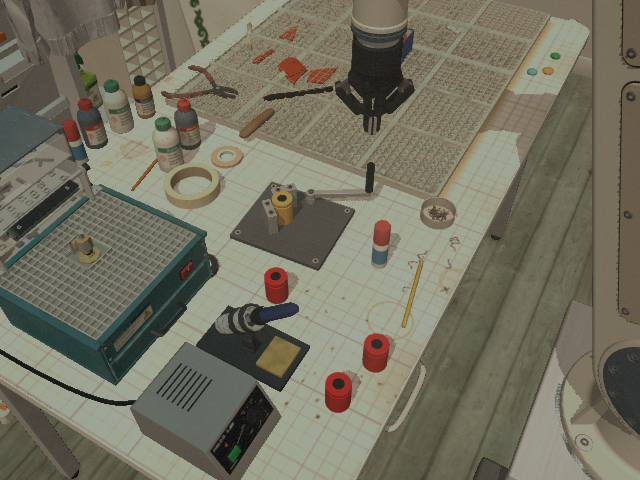

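```bash
python3 -m handwheel '[0,0,-2,0,0,0,-2.5,0,0,0,-2,0,0,0,-1,0,0,0,-0.4,0]'
python3 - <<'E'
from h import *
T=status.sense()['tool_pos'];print(T)
th=np.radians(3.83); ex=np.array([np.cos(th),np.sin(th)]);ey=np.array([-ex[1],ex[0]]);P0=np.array([.6109,-.1366])
f=lambda a,d:P0+.103*(-np.sin(a)*ex+np.cos(a)*ey)-d*(np.cos(a)*ex+np.sin(a)*ey)
p=T[:2]
A=[2.05]+list(np.arange(1.95,-.001,-.1)); 
q=f(2.05,.019);print('approach',((q-p)*100).round(2)); p=q
for a in A[1:]:
    q=f(a,.018); print(round(a,2),((q-p)*100).round(2),q.round(4)); p=q
E
```

```text
time_s: 34.72
tool_pos: [0.536, -0.2107, 0.0324]
tcp_rot: [-1.539, -2.735, 0.001]
wrist_force: [0.7, 0.1, -0.3]
gripper_width: 0.0
[ 0.53599893 -0.21074238  0.03237454]
approach [-0.33  0.44]
1.95 [-0.7   0.91] [ 0.5257 -0.1973]
1.85 [-0.56  0.88] [ 0.5201 -0.1885]
1.75 [-0.47  0.93] [ 0.5154 -0.1791]
1.65 [-0.38  0.97] [ 0.5116 -0.1694]
1.55 [-0.28  1.01] [ 0.5088 -0.1593]
1.45 [-0.18  1.03] [ 0.5071 -0.149 ]
1.35 [-0.07  1.04] [ 0.5064 -0.1386]
1.25 [0.03 1.04] [ 0.5067 -0.1281]
1.15 [0.14 1.04] [ 0.508  -0.1178]
1.05 [0.24 1.02] [ 0.5104 -0.1076]
0.95 [0.34 0.99] [ 0.5138 -0.0977]
0.85 [0.44 0.95] [ 0.5182 -0.0882]
0.75 [0.53 0.9 ] [ 0.5235 -0.0792]
0.65 [0.62 0.84] [ 0.5297 -0.0708]
0.55 [0.7  0.78] [ 0.5366 -0.063 ]
0.45 [0.77 0.7 ] [ 0.5444 -0.0559]
0.35 [0.84 0.62] [ 0.5527 -0.0497]
0.25 [0.9  0.54] [ 0.5617 -0.0443]
0.15 [0.95 0.45] [ 0.5712 -0.0399]
0.05 [0.99 0.35] [ 0.581  -0.0364]
```

```bash
python3 -m handwheel '[-0.33,0.44,0.4,0,-0.35,0.45,0,-2.9,-0.35,0.46,0,-2.9,-0.56,0.88,0,-5.7,-0.47,0.93,0,-5.7]'
python3 - <<'E'
from h import *
w=snap('wrist','w23');print(w['s']['tool_pos'],w['s']['wrist_force'])
E
```

```text
time_s: 35.13
tool_pos: [0.5175, -0.18, 0.0401]
tcp_rot: [1.936, 2.471, 0.001]
wrist_force: [1.0, -0.9, -0.2]
gripper_width: 0.0002
[ 0.51748018 -0.18001748  0.04010662] [ 1.01663028 -0.92165003 -0.15647152]
```

View pics/w23.png

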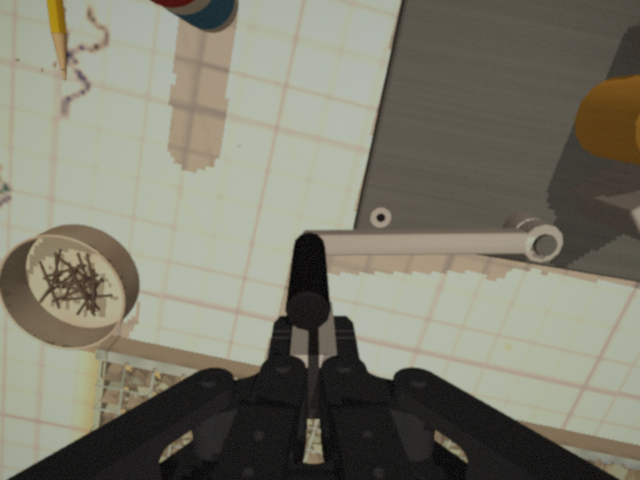

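The knob is in contact at (310,310) and the arm is swinging. I continue along the arc.

```bash
python3 -m handwheel '[-0.38,0.97,0,-5.7,-0.28,1.01,0,-5.7,-0.18,1.03,0,-5.7,-0.07,1.04,0,-5.7,0.03,1.04,0,-5.7]'
python3 -m handwheel '[0.14,1.04,0,-5.7,0.24,1.02,0,-5.7,0.34,0.99,0,-5.7,0.44,0.95,0,-5.7,0.53,0.9,0,-5.7]'
python3 - <<'E'
from h import *
w=snap('wrist','w24');print(w['s']['tool_pos'],w['s']['wrist_force']); R=cv2.Rodrigues(w['s']['tcp_rot'])[0]; print('xang',np.degrees(np.arctan2(R[1,0],R[0,0])))
E
```

```text
time_s: 35.6
tool_pos: [0.5086, -0.1289, 0.0398]
tcp_rot: [2.482, 1.923, 0.002]
wrist_force: [0.5, -1.6, -0.3]
gripper_width: 0.0001
time_s: 36.02
tool_pos: [0.5256, -0.0797, 0.0398]
tcp_rot: [2.88, 1.253, 0.002]
wrist_force: [-0.3, -1.4, 0.1]
gripper_width: -0.0004
[ 0.52557637 -0.07967029  0.03979071] [-0.27569551 -1.41894594  0.1366738 ]
xang 47.03205564480318
```

View pics/w24.png

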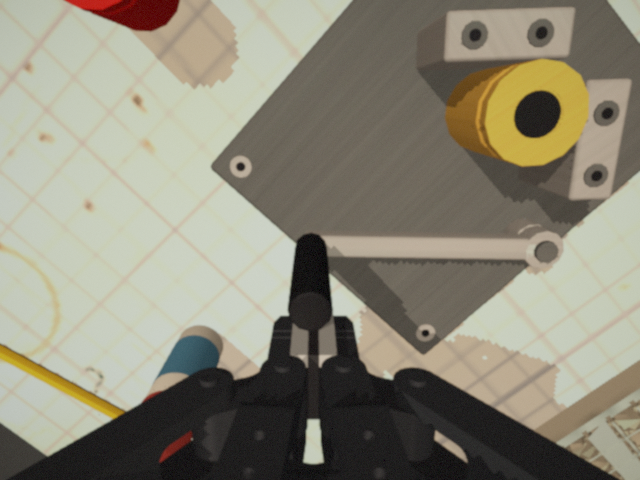

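```bash
python3 -m handwheel '[0.62,0.84,0,-5.7,0.7,0.78,0,-5.7,0.77,0.7,0,-5.7,0.84,0.62,0,-5.7,0.6,0.38,0,-3.8]'
python3 -m handwheel '[0.3,0.16,0,-1.9,0.45,0.22,0,-2.8,0.45,0.22,0,-2.8,0.3,0.13,0,-1.9,0,0,0,0]'
python3 - <<'E'
from h import *
favg(3)
w=snap('wrist','w25');print(w['s']['tool_pos'],w['s']['wrist_force']); R=cv2.Rodrigues(w['s']['tcp_rot'])[0]; print('xang',np.degrees(np.arctan2(R[1,0],R[0,0])))
E
```

```text
time_s: 36.48
tool_pos: [0.5611, -0.0466, 0.0395]
tcp_rot: [3.091, 0.56, 0.002]
wrist_force: [-1.4, 0.6, 0.2]
gripper_width: 0.0002
time_s: 36.9
tool_pos: [0.5762, -0.0397, 0.0395]
tcp_rot: [3.126, 0.31, 0.003]
wrist_force: [0.2, 0.3, -0.4]
gripper_width: -0.0002
t 37.05 jig F [-0.31  0.28  0.13] sd [0.3  0.61 0.3 ] max|Fx| 0.7 pos [ 0.57552 -0.03975  0.03916]
[ 0.57528256 -0.0397744   0.03901181] [-0.74151935 -0.47886914  0.06121307]
xang 11.36861750820057
```

View pics/w25.png

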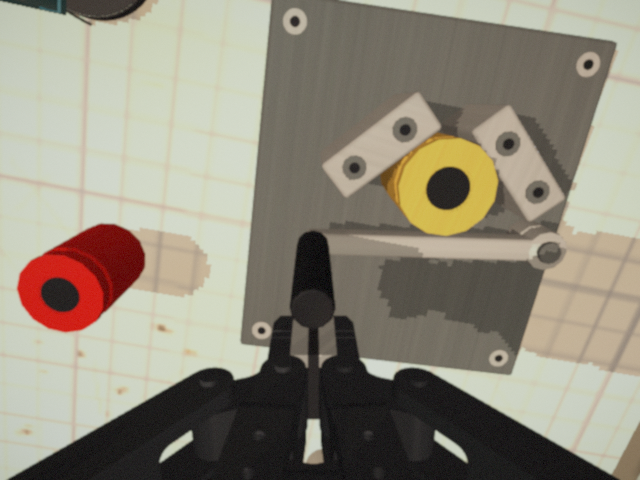

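```bash
python3 -m handwheel '[0.25,0.1,0,-2,0.25,0.1,0,-2,0.25,0.09,0,-2,0.2,0.06,0,-1.5,0,0,0,0]'
python3 -m handwheel '[0.1,0.02,0,0,0.1,0.01,0,0,0.1,0.01,0,0,0,0,0,0,0,0,0,0]'
python3 - <<'E'
from h import *
favg(3)
E
```

```text
time_s: 37.52
tool_pos: [0.5848, -0.0362, 0.0386]
tcp_rot: [3.14, 0.102, 0.0]
wrist_force: [-0.9, -0.7, -0.1]
gripper_width: 0.0001
time_s: 37.93
tool_pos: [0.5864, -0.0358, 0.0383]
tcp_rot: [-3.14, -0.102, 0.003]
wrist_force: [-5.2, -0.8, 3.4]
gripper_width: 0.0001
t 38.08 jig F [-5.49 -0.47  3.75] sd [0.61 0.1  0.2 ] max|Fx| 6.0 pos [ 0.58648 -0.03579  0.03828]
```

It is firmly at the stop: 5.5 N at the knob against under 2 N to move it. I back off and check.

```bash
python3 -m handwheel '[-0.2,-0.013,0,0,-0.4,-0.027,0,0,-0.8,-0.05,0,0,-1,-0.07,0,0,-1,-0.07,0,0]'
python3 -m handwheel '[-0.5,0,1,0,0,0,2.5,0,0,0,2.5,0,0,0,2,0,0,0,0,0]'
python3 -m handwheel '[0,-1.5,0,0,0,-1.5,0,0,0,0,0,0,0,0,0,0,0,0,0,0]'
python3 - <<'E'
from vfit import *
favg(2)
w=snap('wrist','w26');print(w['s']['tool_pos'])
s=snap('scene','s26')
b=cv2.resize(s['frame'][140:260,230:400],None,fx=4.5,fy=4.5,interpolation=cv2.INTER_CUBIC)[:,:,::-1]
cv2.imwrite('pics/c26.png',b)
E
```

```text
time_s: 38.5
tool_pos: [0.5525, -0.038, 0.0383]
tcp_rot: [-3.14, -0.102, 0.0]
wrist_force: [0.0, 0.1, -0.2]
gripper_width: 0.0001
time_s: 38.92
tool_pos: [0.5509, -0.0382, 0.1232]
tcp_rot: [3.139, 0.101, 0.011]
wrist_force: [1.3, -0.6, 0.6]
gripper_width: 0.0003
time_s: 39.33
tool_pos: [0.5483, -0.0677, 0.1184]
tcp_rot: [-3.14, -0.101, 0.0]
wrist_force: [0.2, -0.8, -0.2]
gripper_width: -0.0002
t 39.43 jig F [-0.44  0.1   0.5 ] sd [0.3 0.3 0.4] max|Fx| 0.7 pos [ 0.5484 -0.0675  0.1183]
[ 0.5484 -0.0674  0.1183]
```

View pics/w26.png

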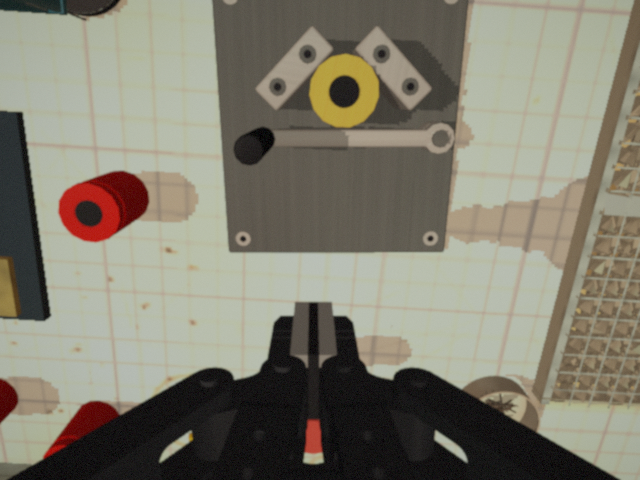

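View pics/c26.png

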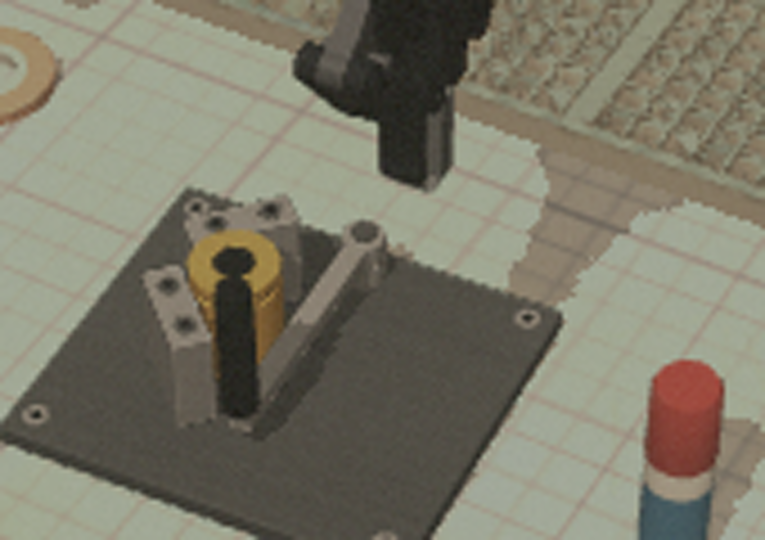

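```bash
python3 - <<'E'
from vfit import *
w=load('w26')
vfit(w,(240,20,335,115),(350,20,440,115),(322,68,370,115))
K=onz(w,251,149,.095);P=onz(w,440,137,.034);print(K,P)
# arm angle from arm top edges midline
a=onz(w,285,138.5,.033);b=onz(w,425,137.5,.033);d=(a-b)[:2];print('arm dir deg from jig y',np.degrees(np.arctan2(-d[0],d[1]))-3.83)
c=load('t21')['frame'].astype(int); t=snap('top','t26'); e=t['frame'].astype(int)
for n,(u,v) in {'glue':(340,304),'tin':(411,326),'red':(272,246),'red2':(212,331),'red3':(252,341)}.items():
    print(n,np.abs(load('top0')['frame'].astype(int)-e)[v-9:v+10,u-9:u+10].mean().round(2))
E
```

```text
rect px [293.6  67.6] sides mm [14.9 41.6 14.4 42.1]
rect px [393.   67.5] sides mm [42.2 14.5 41.7 15. ]
edge dist mm, angle [(np.float64(18.92), np.float64(138.9)), (np.float64(33.37), np.float64(-41.9))]
edge dist mm, angle [(np.float64(18.42), np.float64(48.7)), (np.float64(32.99), np.float64(-130.5))]
bore px [343.9416  91.0709] C [ 0.6323 -0.0787] lateral off (+left) mm -0.3081629632991635 V ang 3.7523578670638287
[ 0.6043 -0.037   0.095 ] [ 0.6114 -0.1381  0.034 ]
arm dir deg from jig y 0.28846840483882197
glue 1.21
tin 27.5
red 1.32
red2 1.04
red3 1.1
```

View pics/t26.png

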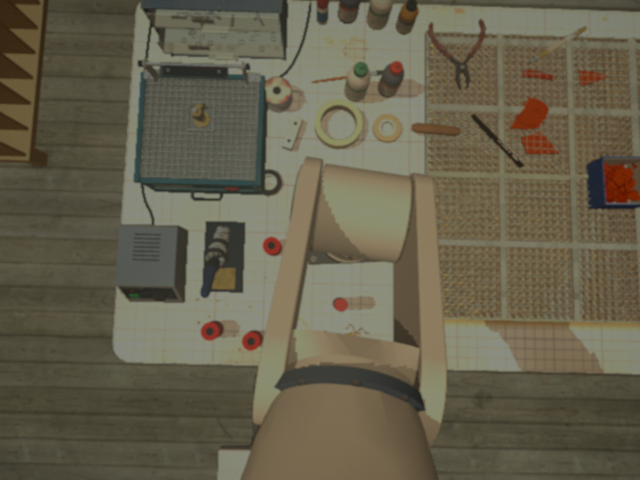

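```bash
python3 - <<'E'
from h import *
print(workorder.hand_in(), status.sense()['time_s'])
E
```

```text
the job is handed in; nothing more can be done
the job is handed in; nothing more can be done
```

The brass column is standing upright in the V against both jaws, and the keeper arm is shut behind it. I handed the job in at about 39.5 s on the robot's clock.

**What I did:** I set the column on the plate, pushed it in and centred it. I pressed it home at 9.8–10.1 N (averaged) for about 3 s, then swung the keeper to its stop.

**During the press:**
- **Sideways load:** at most about 0.4 N, with 0.8–1.4 N of downward drag.
- **Peak force:** the highest single reading was 11.2 N, with sensor noise of about 0.6 N.

**Last checks:**
- **Column:** its bore reads (0.6323, -0.0787), within 0.3 mm of the seat in the wrist camera.
- **Keeper:** the arm reads about 0.3° from shut in the image. It took 5.5 N at the knob at its stop.
- **Bystanders:** the glue stick and the three red columns had not changed in the top view. The arm hid the nail tin there, and I only saw it by eye in the wrist view. I did not check the foil roll.

**What disagreed or went wrong:**
- **First press:** the fingertips sit about 29 mm above the reported TCP, so I was pushing near the column's rim. At 6–7 N the tip slipped over the rim and rested on it, pressing down about 4 N. I backed off, confirmed the column was still upright and seated, and pressed again lower.
- **Low trial push:** a trial at the lower height reached about 7 N before the final press. I backed off because the column seemed to lean, but that was a clipped picture crop.
- **Last jaw distances:** in the final, more distant view they came out slightly uneven, at 18.9 and 18.4 mm. They were 18.2 and 17.9 mm during the press.

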